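Load a specimen carrier under the microscope and crank the stage to the rider

TASK

Put the specimen carrier under the microscope: set its round nose on the open end of the carriage's channel and slide it in under the lips and the objective until it is fully home against the stop. Then, with the carrier loaded, turn the handwheel by its crank grip until the carriage's pointer stands level with the middle of the brass rider on the scale. Do not knock the microscope, tip the carrier over or disturb the dish, the jar and the tweezers.

Things in the scene. Friction and masses are not known exactly. Their poses are not given: they have to be found in the camera images.
- stage: Microscope stage, fixed to the desk: grey base plate 290 x 250 x 20 mm carrying carriage, handwheel and scale. Origin on the desk (z = 0) straight under the objective; +x is the direction in which the carrier is pushed in, +z up, the handwheel is on the -y side.
- objective (a point): Centre of the objective's lower end, 66 mm above the desk. Black, 60 mm in diameter; above 112 mm height the white body is 80 mm across, with a focus knob reaching 70 mm towards the stage's -x at 150 to 180 mm height. The head with eyepieces is 340 mm high and reaches 130 mm to the stage's +y; a boom 157 to 193 mm high runs along +x to a pillar at x = 215, y = 30 mm.
- mouth (a point): On the carriage's channel floor, mid-width, 30 mm above the desk, where the lips begin; axes as the stage's. Channel along x, 64 mm wide between rails, with lips 10 mm above the floor leaving a 52 mm slot (lip tops 44 mm above the desk), from here to the stop bar 153 mm further +x. Before the mouth (-x) lies an open apron of the same floor, 81 mm long, with flared side guides 10 mm high.
- home (a point): Point on the carriage where carrier_grip lies when the carrier is fully home (nose against the stop): 13 mm beyond the mouth along +x, mid-width, 70 mm above the desk. Axes as the stage's (+x is the push direction). The carriage slides along the stage's y only when the wheel is turned.
- carrier_grip (a point): Grip point on the rib of the loose carrier (0.2 to 0.4 kg, flat on the desk): black plate 190 x 60 x 6 mm, round nose (radius 30) at +x; aluminium rib 70 long (x), 14 thick (y), 60 tall; flat steel sample before the nose, top 16 mm up. The point is mid-length of the rib, 40 mm above the plate's underside, 140 mm behind the nose tip. Hangs almost level when gripped here. x to the nose, z up.
- crank_hub (a point): Top of the handwheel's hub, on its upright axis, 62 mm above the desk. Black wheel 94 mm in diameter, rim top 58 mm above the desk; turns with light friction (about 3 N at the grip) and stays where it is left. Clockwise seen from above drives the carriage along the stage's +y, counterclockwise along -y, 24 mm per turn.
- crank_pin (a point): Middle of the crank grip: an upright grey cylinder 18 mm in diameter, 40 mm tall (61 to 101 mm above the desk), 35 mm from the wheel's axis; it spins freely on its own axis. This point is 81 mm above the desk.
- pointer (a point): Tip of the carriage's pointer: an L-shaped dark steel finger on the handwheel's side of the carriage; its arm (42 mm) sticks out along the stage's -y and its 3 mm wide end is bent towards the scale rail. This point is at the bent end, mid-width. Moves with the carriage. Axes as the stage's.
- rider_mark (a point): Middle of the top of the brass rider, a fixed clamp 26 x 12 x 14 mm with a dark middle line, on the scale rail; it marks where the pointer is to stand. Axes as the stage's; pointer and rider are compared along y. At the start the pointer stands 14 to 44 mm from it towards -y.
- dish: White shallow dish, 90 mm in diameter, 18 mm high; origin under its centre. Leave alone.
- jar: Amber glass jar with white cap, 60 mm in diameter, 85 mm high; origin under its centre. Leave alone.
- tweezers: Steel tweezers 130 mm long, 4 mm high, lying on the desk; origin under the middle. Leave alone.

How it is judged:
By the outcome, as a careful person would: the job done as asked, in the order asked, and still so for the second after the job is handed in, with the robot touching nothing.
It also fails if it takes over 64 s, if anything falls off the work surface, if the arm or the gripper's body presses on something with over 40 N, if the wrist force passes 120 N, or if a joint passes its speed limit or range.

ROBOT

A 7-joint arm with a two-finger parallel gripper is mounted at the origin on the work surface. World frame = base frame: x ahead of the robot, y to its left, z up, the work surface at z = 0. Lengths are in mm, angles in rad, forces in N, time in s.
With the tool pointing down it reaches from about 400 to 875 mm from the base axis. Payload 4.4 kg.
Tool frame: the origin (TCP) lies on the centre line of the jaws, within the pads' length; the fingertips stand 8 mm ahead of it and the grasp point (between the pads) lies 11 mm behind it; x points along the fingers, z is the direction in which the jaws open and shut, and the axes are right-handed (so a half turn about x gives the same grasp; the last joint's range is limited). The gripper opens to 85 mm and grips with 20 to 120 N. Pads are 22 mm wide; open, the fingers measure 114 mm over their backs; the gripper's body (76 mm by 85 mm) begins 54 mm behind the grasp point. The pads swing forward as they close: fully open they stand 13 mm farther back than shut.
Start: joints at [-1.383, 0.628, 0.038, 1.517, -0.027, 0.996, -0.02], TCP at [163.179, 629.198, 212.913] pointing down, gripper open.
Joint ranges: [-3.06, 3.06], [-0.37, 2.12], [-1.25, 1.32], [0.18, 2.47], [-1.1, 4.24], [0.23, 1.98], [-2.94, 2.94]. Speed limits (rad/s): [2.57, 2.57, 3.14, 3.14, 3.14, 3.14, 3.14].

INTERFACE

Orientations are given as [roll, pitch, yaw] about the fixed x, y, z axes, in that order (R = Rz(yaw) Ry(pitch) Rx(roll)).
In Python, from cell import ctrl, get_image, camera_params gives the robot as it stands. The module is installed in compiled form; this text tells all that it offers.
- The arm moves only by the shell command python3 -m handwheel 'ROWS'. ROWS is text: rows parted by semicolons, each of 7 numbers parted by spaces: the opening, from -1 (shut) to 1 (fully open), then the shift along the tool's x, y, z in mm, then the turn, a rotation vector about the tool's x, y, z in rad. In form: grip x y z wx wy wz; .... A call has 1 to 10 rows; each row shifts and turns the pose as measured when the row begins, along the tool's axes as they then stand; what a row does not reach is not made up. A row lasts 1/10 s, in which the tool goes at most 50 mm and 8.59 degrees, less where a joint would pass 70% of its speed; a pose out of reach is approached as far as the arm can. A call with a gripper value outside its range is refused whole. The fingers move at their own pace and stop on an object; the grip force is fixed at half the most. Time passes only in rows, so rows that do not move let the fingers close. It gives the time, the measured TCP pose, the force and the opening at its end, in the units of the state.
- ctrl.read_state(): the state, without advancing time (a new reading comes with each control period).
- get_image(name): name is "scene" or "top" or "wrist"; returns the picture (400x640x3 uint8, blue, green, red); there is no depth.
- camera_params(name): a dict with "fx", "fy", "cx", "cy" (pixels), "eye" and "orientation" of the camera in the world. Camera axes: x right, y up, looking along -z (the intrinsics and any distortion apply to the point x, -y, -z); pixel columns grow to the right and rows downward; lengths in mm; the calibration is good to about 2 mm. A picture is of the moment at which its call begins: read the wrist's pose just before it. camera_params takes no time and is no camera call; for the wrist camera it gives the pose at the moment of the call.
- ctrl.finish_job(): hands the job in, once; it reports no verdict.
The state is a dict: "clock": time; "qpos": joint angles; "qd": joint speeds; "tau": joint torques, N m; "eef_pos": TCP position; "tool_rot": TCP orientation; "force": force on the tool from outside, world axes, zero at the start; "torque": the same for the moment, N m; "width": finger opening in mm.
Only numpy, scipy, OpenCV 4.12 (cv2) and the standard library are available. Lean on these libraries where they do the work, as an engineer would, in place of code of your own. Each camera call takes 0.05 s, during which the arm holds its last target.

## Working session

There is one attempt and no reset: what is moved stays moved. The work goes in short steps, Python scripts to look and compute and a shell command to move; the robot and the scene stay as the last step left them, time stands still between calls to the robot, and variables do not carry over. Pictures are saved under pics/ and viewed, and the job is handed in when it is done.

```bash
mkdir -p pics; ls
python3 - <<'E'
from cell import ctrl,get_image,camera_params
import cv2
print(ctrl.read_state())
for n in("scene","top","wrist"):
    p=camera_params(n);print(n,p)
    cv2.imwrite(f"pics/{n}0.png",get_image(n))
E
```

```text
pics
{'clock': 0.0, 'qpos': array([-1.38279553,  0.62936771,  0.03841653,  1.51838573, -0.02701184,
        0.99626461, -0.01994925]), 'qd': array([ 1.03015295e-04,  8.40041061e-05,  1.20290439e-03, -3.52854790e-04,
        6.75735520e-04, -9.12939967e-04,  5.29477370e-04]), 'tau': array([ 1.09604612e-04, -5.63400078e+01,  1.22632228e+00, -1.93445027e+01,
        1.10431243e-02,  1.03670906e-02, -7.50358335e-07]), 'eef_pos': array([162.99370374, 628.54899349, 211.96898058]), 'tool_rot': array([-3.14077529,  1.56888797, -1.82371528]), 'force': array([-0.58759672,  0.46791143,  0.22763591]), 'torque': array([ 0.00629032, -0.04689147, -0.05484786]), 'width': 85.2851740603686}
scene {'fx': 443.4800715670103, 'fy': 443.4800715670103, 'cx': 321.4783310492657, 'cy': 198.53810395568564, 'eye': array([ 577.61407614, -770.56367328,  843.19864261]), 'orientation': array([ 0.80842021, -0.02067598,  0.08688383])}
top {'fx': 468.7657884692349, 'fy': 468.7657884692349, 'cx': 315.05428349939336, 'cy': 197.02479580052736, 'eye': array([ 371.01732053,   13.53560369, 1291.15906655]), 'orientation': array([ 0.10909768,  0.02667383, -1.5437914 ])}
wrist {'fx': 289.5716011262552, 'fy': 289.5716011262552, 'cx': 313.7920058226317, 'cy': 199.69404649058202, 'eye': array([ 92.66367393, 647.32084567, 374.28098658]), 'orientation': array([-0.28756031,  0.00147479,  1.31699326])}
```

View pics/scene0.png

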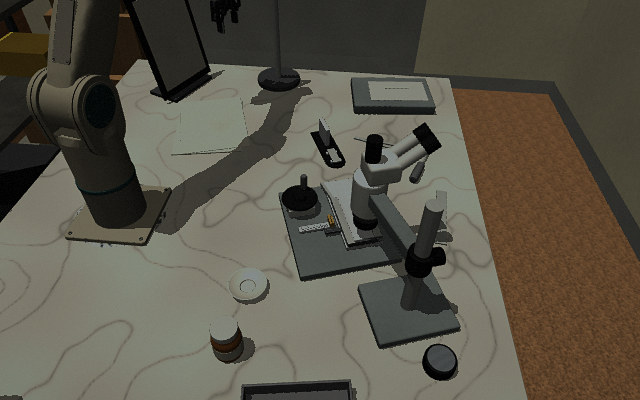

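View pics/top0.png

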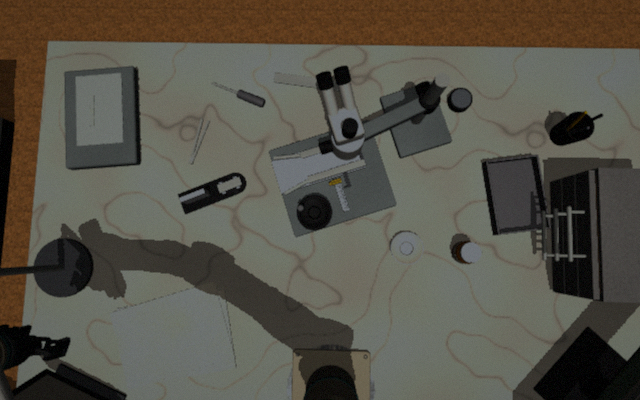

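View pics/wrist0.png

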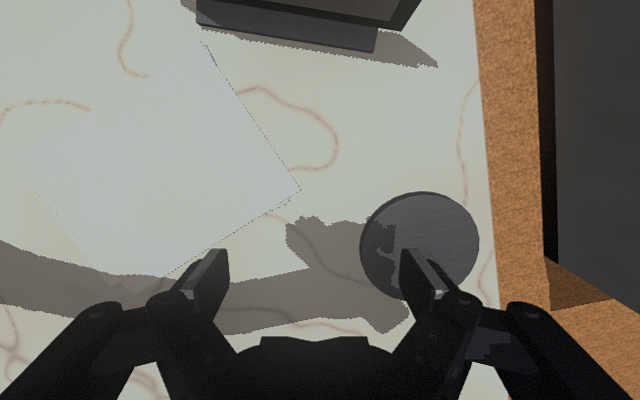

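```bash
cat > h.py <<'E'
import numpy as np,cv2
from scipy.spatial.transform import Rotation as R
from cell import ctrl,get_image,camera_params
def P(n): 
    p=camera_params(n); p['R']=R.from_euler('xyz',p['orientation']).as_matrix(); return p
def ray(p,u,v):
    d=np.array([(u-p['cx'])/p['fx'],-(v-p['cy'])/p['fy'],-1.]); d=p['R']@d; return p['eye'],d/np.linalg.norm(d)
def plane(p,u,v,z):
    e,d=ray(p,u,v); return e+d*(z-e[2])/d[2]
def proj(p,X):
    c=p['R'].T@(np.asarray(X,float)-p['eye']); return np.array([p['cx']+p['fx']*c[0]/-c[2],p['cy']-p['fy']*c[1]/-c[2]])
def tri(p,a,q,b):
    e,d=ray(p,*a);f,g=ray(q,*b)
    t=np.linalg.lstsq(np.c_[d,-g],f-e,rcond=None)[0]; x=e+d*t[0];y=f+g*t[1]; return (x+y)/2,np.linalg.norm(x-y)
E
python3 - <<'E'
from h import *
for n,(x0,y0,x1,y1) in dict(top=(170,60,460,250),scene=(270,120,470,290)).items():
    im=cv2.imread(f"pics/{n}0.png")[y0:y1,x0:x1]
    s=800/(x1-x0) if n=="top" else 600/(y1-y0)*.99
    s=min(800/(x1-x0),600/(y1-y0))
    im=cv2.convertScaleAbs(im,alpha=1.6)
    cv2.imwrite(f"pics/{n}0z.png",cv2.resize(im,None,fx=s,fy=s,interpolation=cv2.INTER_CUBIC)[:600,:800]);print(n,s)
p=P("top");print(proj(p,[0,0,0]),plane(p,345,140,66),proj(P("scene"),[0,0,0]))
E
```

```text
top 2.7586206896551726
scene 3.5294117647058822
[329.3708167  389.26923749] [658.84552649 -25.73472698  66.        ] [121.52292391 212.70960013]
```

View pics/top0z.png

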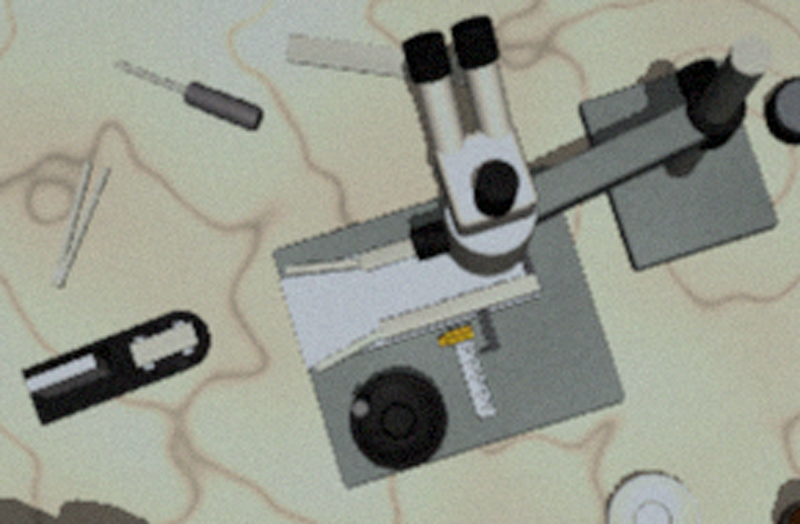

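View pics/scene0z.png

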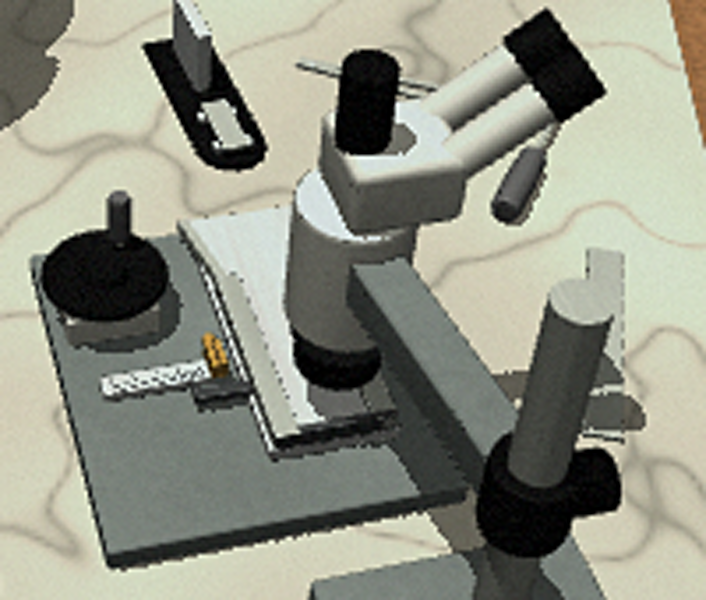

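Run:
```python
from h import *
p=P("top"); im=cv2.imread("pics/top0.png")
roi=np.zeros(im.shape[:2],np.uint8); roi[165:216,174:252]=255
m=((im.max(2)<60)&(roi>0)).astype(np.uint8)
c=max(cv2.findContours(m,0,1)[0],key=cv2.contourArea)
pts=np.array([plane(p,u,v,6)[:2] for u,v in c[:,0]],np.float32)
print(cv2.minAreaRect(pts)); 
Z=lambda u,v,z:plane(p,170+u/2.7586,60+v/2.7586,z).round(1)
print("nose",Z(208,325,6)); 
b=[Z(275,250,20),Z(345,488,20),Z(623,400,20)];print(b)
d=b[2]-b[1];print("yaw",np.degrees(np.arctan2(d[1],d[0])),np.linalg.norm(d),np.linalg.norm(b[1]-b[0]))
d=b[0]-b[1];print(np.degrees(np.arctan2(d[1],d[0])))
print("hub",Z(399,419,60),"pin",Z(359,409,101),"rider",Z(458,336,34))
print("rib top ends",Z(25,385,66),Z(100,362,66))
s=ctrl.read_state(); print(R.from_euler('xyz',s['tool_rot']).as_matrix().round(3))
w=P("wrist");Rt=R.from_euler('xyz',s['tool_rot']).as_matrix()
print("cam in tool",Rt.T@(w['eye']-s['eef_pos']));print((Rt.T@w['R']).round(3))
```

```text
((519.4342041015625, 335.5609436035156), (60.27602005004883, 189.18153381347656), 22.818374633789062)
nose [559.9 246.9   6. ]
[array([635.4, 180.2,  20. ]), array([399.5, 102.4,  20. ]), array([ 492.9, -168.4,   20. ])]
yaw -70.9704817415129 286.45453391419727 248.39816827021892
18.252594952599846
hub [465.6  50.   60. ] pin [470.8  86.1 101. ] rider [550.6  -4.8  34. ]
rib top ends [488.9 409.9  66. ] [512.8 338.6  66. ]
[[-0.    -0.968  0.251]
 [-0.001  0.251  0.968]
 [-1.    -0.    -0.001]]
cam in tool [-1.62176048e+02  7.28027261e+01  1.49495193e-01]
[[-0.     0.284 -0.959]
 [-0.     0.959  0.284]
 [ 1.     0.    -0.   ]]
```

```bash
python3 -m handwheel '1 0 -43 -18 0 0 0;1 0 -43 -18 0 0 0;1 0 -43 -18 0 0 0;1 0 -43 -18 0 0 0;1 0 -43 -18 0 0 0;1 0 -43 -18 0 0 0;1 0 -43 -18 0 0 0;1 0 -43 -18 0 0 0;1 0 -43 -18 0 0 0'
```

```text
clock: 1.05
eef_pos: [499.5, 374.6, 207.0]
tool_rot: [1.859, 1.562, -3.088]
force: [0.5, 0.6, -1.0]
width: 85.2
```

```bash
python3 -m handwheel '1 0 0 0 0.14 0 0;1 0 0 0 0.14 0 0;1 0 0 0 0.14 0 0;1 0 0 0 0.14 0 0;1 0 0 0 0.14 0 0;1 0 0 0 0.14 0 0;1 0 0 0 0.14 0 0'
python3 - <<'E'
from h import *
s=ctrl.read_state();print(s['eef_pos'],s['tool_rot'],s['qpos'])
cv2.imwrite("pics/w1.png",get_image("wrist"))
w=P("wrist");print(R.from_euler('xyz',s['tool_rot']).as_matrix().round(3))
import pickle;pickle.dump(w,open("w1.pkl","wb"))
E
```

```text
clock: 1.75
eef_pos: [509.3, 361.1, 204.5]
tool_rot: [-2.643, 1.56, -2.34]
force: [0.2, -0.1, 1.0]
width: 85.4
[509.29283125 361.11889185 204.48150755] [-2.64259216  1.56017288 -2.33960958] [-0.85552763  0.6240747   0.32136745  1.59775045 -0.22343534  0.9668559
 -0.15841691]
[[-0.007 -0.298  0.954]
 [-0.008  0.954  0.298]
 [-1.    -0.005 -0.009]]
```

View pics/w1.png

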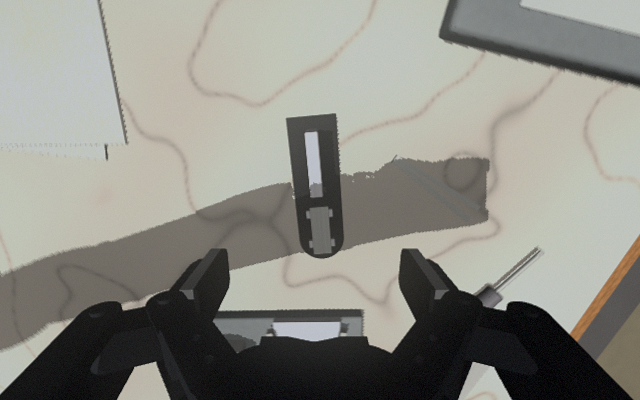

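Run:
```python
from h import *;import pickle
w=pickle.load(open("w1.pkl","rb"));im=cv2.imread("pics/w1.png")
cv2.imwrite("pics/w1z.png",cv2.resize(im[100:270,260:380],None,fx=3.5,fy=3.5,interpolation=cv2.INTER_CUBIC))
m=((im.min(2)>165)).astype(np.uint8);roi=np.zeros_like(m);roi[128:200,302:328]=1
m1=m*roi
c=max(cv2.findContours(m1,0,1)[0],key=cv2.contourArea)
print(cv2.minAreaRect(c),cv2.minAreaRect(np.array([plane(w,u,v,66)[:2] for u,v in c[:,0]],np.float32)))
m=((im.max(2)<60)).astype(np.uint8);roi[:]=0;roi[105:265,280:350]=1
c=max(cv2.findContours(m*roi,0,1)[0],key=cv2.contourArea)
print(cv2.boundingRect(c),cv2.minAreaRect(np.array([plane(w,u,v,6)[:2] for u,v in c[:,0]],np.float32)))
for u,v,z in [(287,119,6),(336,115,6),(322,258,6),(313,131,66),(316,196,66)]: print(plane(w,u,v,z).round(1))
```

```text
((312.6106872558594, 157.71722412109375), (52.058048248291016, 12.131790161132812), 84.80557250976562) ((498.097900390625, 386.8743591308594), (12.695552825927734, 54.093746185302734), 22.31937599182129)
(296, 145, 47, 113) ((524.7904052734375, 322.1907653808594), (58.76192092895508, 153.069580078125), 22.247894287109375)
[456.8 414.1   6. ]
[511.5 435.7   6. ]
[552.7 249.8   6. ]
[490.4 413.5  66. ]
[513.5 349.1  66. ]
```

View pics/w1z.png

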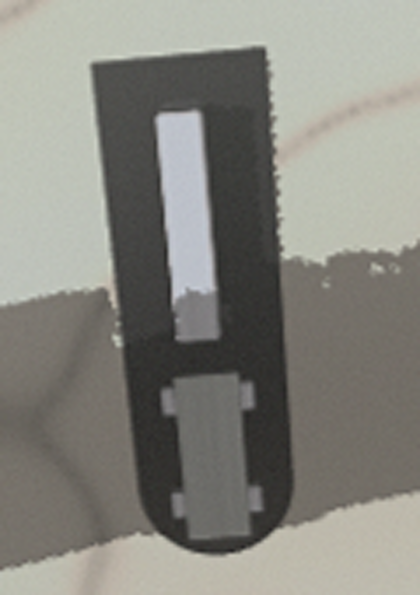

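```bash
cat >> h.py <<'E'
def goal(yaw,tilt):  # tool y=-x(yaw); body leaning back by tilt
    y=np.radians(yaw);t=np.radians(tilt)
    c=np.array([np.cos(y),np.sin(y),0]); x=np.cos(t)*np.array([0,0,-1.])+np.sin(t)*c
    ty=-np.cos(t)*c-np.sin(t)*np.array([0,0,1.]); return np.c_[x,ty,np.cross(x,ty)]
def todo(G,yaw,tilt):
    s=ctrl.read_state();T=R.from_euler('xyz',s['tool_rot']).as_matrix();g=goal(yaw,tilt)
    tcp=np.asarray(G,float)+11*g[:,0]
    print("t",round(s['clock'],2),"pos",s['eef_pos'].round(1),"turn",R.from_matrix(T.T@g).as_rotvec().round(3),
     "shift(cur axes)",(T.T@(tcp-s['eef_pos'])).round(1),"(goal axes)",(g.T@(tcp-s['eef_pos'])).round(1),"F",s['force'].round(1),"w",s['width'].round(1))
E
python3 -c "
from h import *
u=np.array([np.cos(np.radians(-67.7)),np.sin(np.radians(-67.7)),0])
G=np.array([502,379.5,42])-8*u;print(G);todo(G,-67.7,15)"
```

```text
[498.96435072 386.90167775  42.        ]Traceback (most recent call last):
  File "<string>", line 4, in <module>
    G=np.array([502,379.5,42])-8*u;print(G);todo(G,-67.7,15)
                                            ~~~~^^^^^^^^^^^^
  File "h.py", line 23, in todo
    "shift(cur axes)",(T.T@(tcp-s['eef_pos'])).round(1),"(goal axes)",(g.T@(tcp-s['eef_pos'])).round(1),"F",s['force'].round(1),"w",s['width'].round(1))
                                                                                                                                    ^^^^^^^^^^^^^^^^
AttributeError: 'float' object has no attribute 'round'
```

```bash
sed -i "s/s\['width'\].round(1)/round(s['width'],1)/" h.py
python3 -c "
from h import *
todo([499,386.9,42],-67.7,15)"
```

```text
t 1.8 pos [509.2 361.2 204.3] turn [-0.089 -0.022 -0.257] shift(cur axes) [172.8  25.6  -0.3] (goal axes) [160.7  68.7   0.3] F [ 0.1 -0.6  0.9] w 84.9
```

```bash
python3 -m handwheel '1 0 0 0 -0.044 -0.011 -0.128;1 0 0 0 -0.044 -0.011 -0.128;1 0 34 0 0 0 0;1 0 34 0 0 0 0;1 45 0 0 0 0 0;1 45 0 0 0 0 0;1 0 0 0 0 0 0'; python3 -c "
from h import *
todo([499,386.9,42],-67.7,15)
cv2.imwrite('pics/w2.png',get_image('wrist'))"
```

```text
clock: 2.5
eef_pos: [494.0, 402.2, 96.0]
tool_rot: [-1.573, 1.3, -1.165]
force: [-0.2, -0.6, -0.8]
width: 85.6
t 2.5 pos [494.  402.2  96. ] turn [0.019 0.004 0.009] shift(cur axes) [67.3 -0.9 -1.5] (goal axes) [67.3 -1.5 -1.2] F [-0.2 -0.6 -0.8] w 85.6
```

View pics/w2.png

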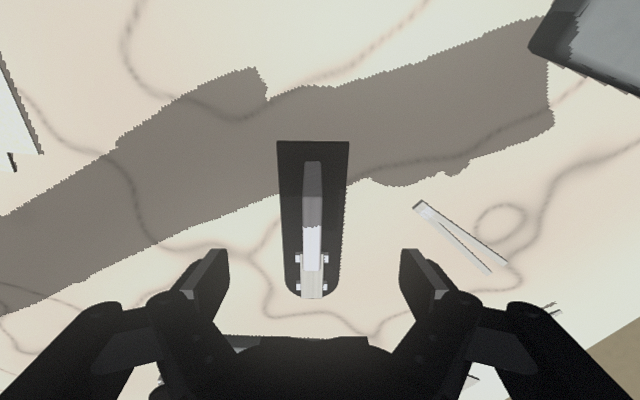

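```bash
python3 -m handwheel '1 34 0 -1 0.02 0 0;1 33 0 0 0 0 0;1 0 0 0 0 0 0;-1 0 0 0 0 0 0;-1 0 0 0 0 0 0;-1 0 0 0 0 0 0;-1 0 0 0 0 0 0;-1 0 0 0 0 0 0;-1 0 0 0 0 0 0;-1 0 0 0 0 0 0'; python3 -c "
from h import *
todo([499,386.9,42],-67.7,15)
cv2.imwrite('pics/w3.png',get_image('wrist'))"
```

```text
clock: 3.55
eef_pos: [509.2, 397.8, 50.1]
tool_rot: [-1.456, 1.313, -1.064]
force: [-1.1, -1.1, -1.8]
width: 10.9
t 3.55 pos [509.2 397.8  50.1] turn [-0.001  0.03  -0.005] shift(cur axes) [ 20.   -4.1 -14.2] (goal axes) [ 20.5  -3.9 -13.5] F [-1.1 -1.1 -1.8] w 10.9
```

View pics/w3.png

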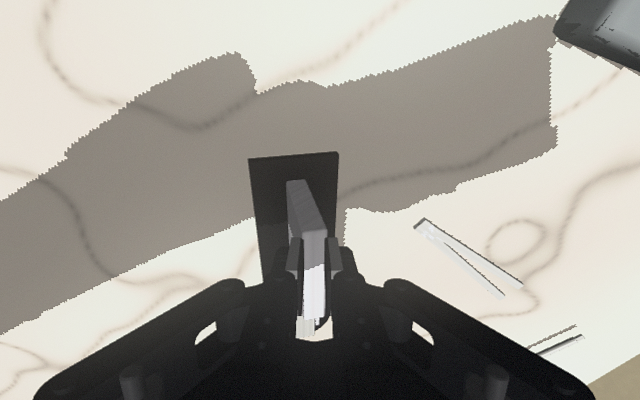

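```bash
python3 -c "
from h import *
s=ctrl.read_state();print(s['qpos'].round(3),s['force'],s['torque'],s['width'],s['tau'].round(1))
todo([499,386.9,42],-67.7,15)
im=get_image('scene');cv2.imwrite('pics/s3.png',cv2.resize(im[80:230,200:400],None,fx=4,fy=4,interpolation=2))"
```

```text
[-1.06   0.897  0.383  1.6   -0.071  0.761 -0.356] [-0.45550972 -0.09871448 -0.84586731] [ 0.22819646  0.2797404  -0.08685246] 10.550186337961772 [  0.1 -61.8   8.7 -14.1   1.    0.1   0. ]
t 3.6 pos [509.1 397.8  50. ] turn [-0.001  0.03  -0.005] shift(cur axes) [ 19.9  -4.1 -14.1] (goal axes) [ 20.4  -4.  -13.5] F [-0.5 -0.1 -0.8] w 10.6
```

View pics/s3.png

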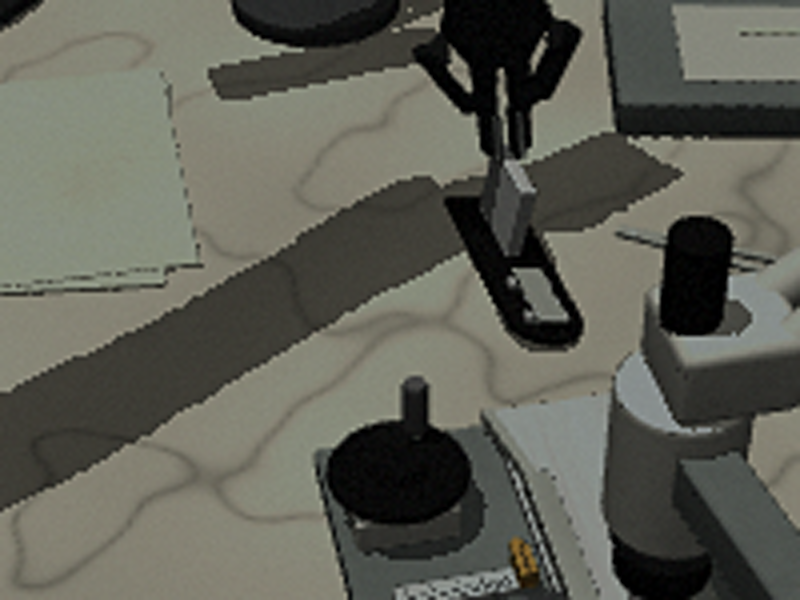

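```bash
python3 -m handwheel '-1 0 0 0 0 0 0;-1 0 0 0 0 0 0'; python3 -c "
from h import *
todo([499,386.9,42],-67.7,15)
im=get_image('wrist');cv2.imwrite('pics/w4.png',cv2.resize(im[130:350,220:420],None,fx=2.7,fy=2.7,interpolation=2))"
```

```text
clock: 3.85
eef_pos: [509.1, 397.8, 50.0]
tool_rot: [-1.458, 1.312, -1.066]
force: [-0.1, -0.1, 0.5]
width: 10.5
t 3.85 pos [509.1 397.8  50. ] turn [-0.001  0.029 -0.005] shift(cur axes) [ 19.9  -4.1 -14.1] (goal axes) [ 20.3  -4.  -13.5] F [-0.1 -0.1  0.5] w 10.5
```

View pics/w4.png

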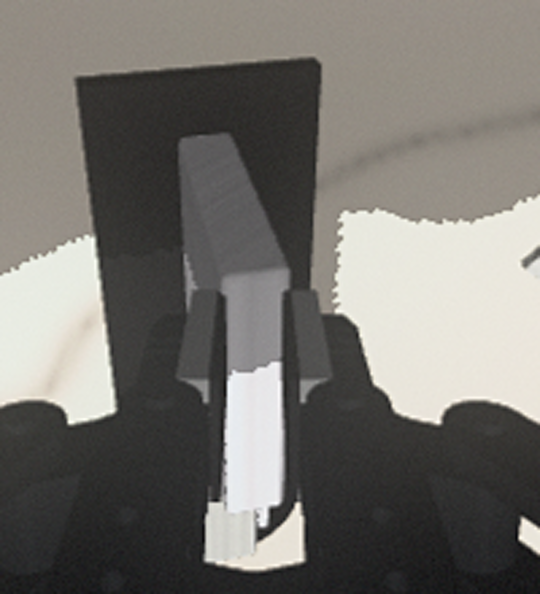

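```bash
python3 -m handwheel '0 0 0 0 0 0 0;0 0 0 0 0 0 0;0 0 0 0 0 0 0;0 0 0 0 0 0 0'; python3 -c "
from h import *
todo([499,386.9,42],-67.7,15)
im=get_image('wrist');cv2.imwrite('pics/w5.png',im)"
```

```text
clock: 4.3
eef_pos: [510.0, 398.3, 50.1]
tool_rot: [-1.451, 1.312, -1.058]
force: [0.4, -0.3, -0.1]
width: 42.6
t 4.3 pos [510.  398.3  50.1] turn [-0.     0.031 -0.005] shift(cur axes) [ 20.   -4.2 -15.2] (goal axes) [ 20.5  -4.1 -14.5] F [ 0.4 -0.3 -0.1] w 42.6
```

View pics/w5.png

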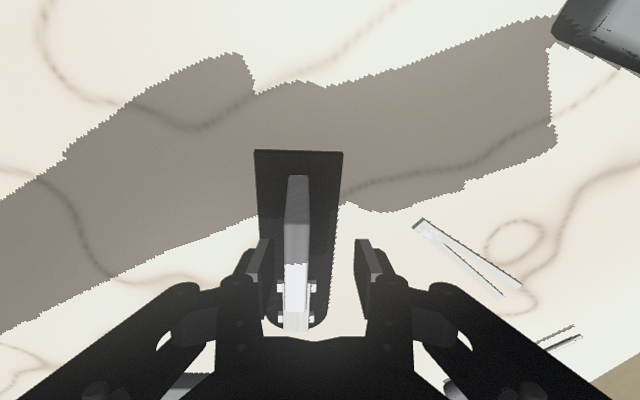

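```bash
python3 -m handwheel '1 0 -4 -14 0 0.03 0;1 0 0 0 0 0 0;1 0 0 0 0 0 0'; python3 -c "
from h import *
todo([499,386.9,42],-67.7,15);print(ctrl.read_state()['qpos'].round(3))
im=get_image('wrist');cv2.imwrite('pics/w6.png',im)"
```

```text
clock: 4.65
eef_pos: [497.8, 388.6, 51.0]
tool_rot: [-1.573, 1.314, -1.185]
force: [0.0, 0.7, 0.6]
width: 83.1
t 4.65 pos [497.8 388.6  51. ] turn [-0.001 -0.001 -0.005] shift(cur axes) [20.2  0.3  0.5] (goal axes) [20.2  0.4  0.5] F [0.  0.7 0.6] w 83.1
[-1.053  0.889  0.375  1.612 -0.076  0.781 -0.349]
```

View pics/w6.png

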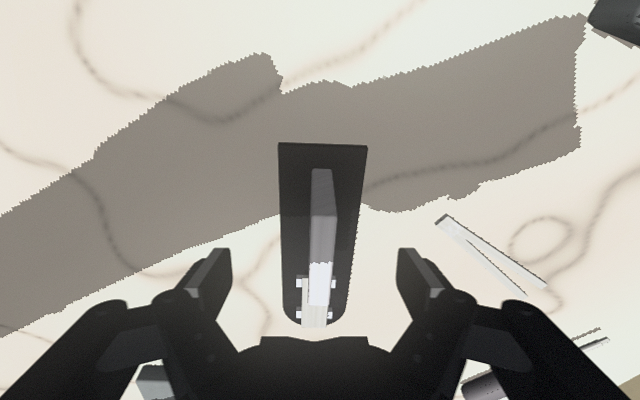

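```bash
python3 -c "
from h import *
w=P('wrist');a=plane(w,279,144,6);b=plane(w,367,147,6);n=plane(w,317.5,325.5,6);m=(a+b)/2
d=n-m;L=np.linalg.norm(d);y=np.degrees(np.arctan2(d[1],d[0]));g=n-140*d/L;print(a,b,n,L,y,'grip',g)
r=plane(w,321.5,168,66);print('ribtop rear?',r)
G=g-8*d/L;G[2]=42;print(G);todo(G,y,15)"
```

```text
[459.68095186 419.54537256   6.        ] [514.68641516 439.81879789   6.        ] [556.84366823 252.85349072   6.        ] 190.05490076699436 -68.49849965736682 grip [505.53008557 383.11060659   6.        ]
ribtop rear? [480.51000209 439.38728675  66.        ]
[502.59788084 390.55387035  42.        ]
t 4.7 pos [497.8 388.3  51. ] turn [ 0.013  0.003 -0.005] shift(cur axes) [19.6  2.5  5.2] (goal axes) [19.6  2.6  5.3] F [-0.5  0.2 -0.1] w 85.6
```

```bash
python3 -m handwheel '1 0 2 5 0.013 0 0;1 10 0 0 0 0 0;1 10 0 0 0 0 0;1 0 0 0 0 0 0'; python3 -c "
from h import *
todo([502.6,390.5,42],-68.5,15)"
```

```text
clock: 5.1
eef_pos: [504.3, 387.5, 29.3]
tool_rot: [-1.558, 1.314, -1.183]
force: [1.0, -0.6, -0.4]
width: 85.5
t 5.1 pos [504.3 387.5  29.3] turn [-0.001  0.003 -0.005] shift(cur axes) [-2.2  0.  -0.5] (goal axes) [-2.1  0.  -0.5] F [ 1.  -0.6 -0.4] w 85.5
```

```bash
python3 -m handwheel '1 -9 0 0 0 0 0;0.3 0 0 0 0 0 0;0.3 0 0 0 0 0 0;0 0 0 0 0 0 0;0 0 0 0 0 0 0;-0.3 0 0 0 0 0 0;-0.3 0 0 0 0 0 0'; python3 -c "
from h import *
todo([502.6,390.5,42],-68.5,15);cv2.imwrite('pics/w7.png',get_image('wrist'))"
```

```text
clock: 5.8
eef_pos: [503.5, 390.0, 38.9]
tool_rot: [-1.557, 1.314, -1.182]
force: [0.1, -0.1, 0.4]
width: 29.7
t 5.8 pos [503.5 390.   38.9] turn [-0.001  0.003 -0.005] shift(cur axes) [ 7.8 -0.1 -0.6] (goal axes) [ 7.8 -0.  -0.6] F [ 0.1 -0.1  0.4] w 29.7
```

View pics/w7.png

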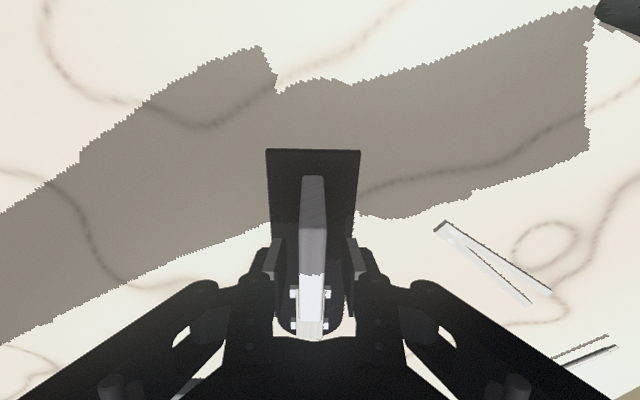

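```bash
python3 -m handwheel '-0.6 0 0 0 0 0 0;-0.6 0 0 0 0 0 0;-0.8 0 0 0 0 0 0;-0.8 0 0 0 0 0 0;-0.8 0 0 0 0 0 0'; python3 -c "
from h import *
todo([502.6,390.5,42],-68.5,15);cv2.imwrite('pics/w8.png',get_image('wrist'))"
```

```text
clock: 6.35
eef_pos: [502.9, 389.6, 38.9]
tool_rot: [-1.561, 1.314, -1.187]
force: [-0.6, -1.0, 0.8]
width: 11.8
t 6.35 pos [502.9 389.6  38.9] turn [-0.002  0.002 -0.005] shift(cur axes) [7.7 0.1 0.1] (goal axes) [7.7 0.1 0.1] F [-0.6 -1.   0.8] w 11.8
```

View pics/w8.png

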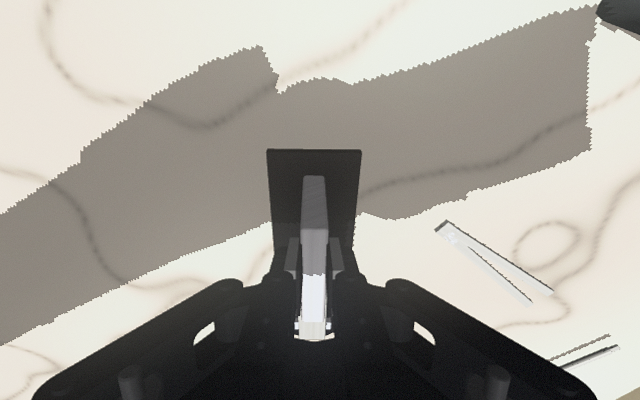

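```bash
python3 -m handwheel '-1 0 0 0 0 0 0;-1 0 0 0 0 0 0;-1 -19 -5 0 0 0 0;-1 -19 -5 0 0 0 0;-1 -19 -5 0 0 0 0;-1 0 0 0 0 0 0'; python3 -c "
from h import *
todo([502.6,390.5,42],-68.5,15);cv2.imwrite('pics/w9.png',get_image('wrist'))
im=cv2.imread('pics/top0.png')[140:245,260:400];cv2.imwrite('pics/t0zz.png',cv2.resize(cv2.convertScaleAbs(im,alpha=1.5),None,fx=5.7,fy=5.7,interpolation=2))"
```

```text
clock: 7.0
eef_pos: [500.7, 389.4, 95.8]
tool_rot: [-1.579, 1.314, -1.204]
force: [0.7, 0.5, -3.2]
width: 12.1
t 7.0 pos [500.7 389.4  95.8] turn [ 0.    -0.002 -0.005] shift(cur axes) [62.9 13.9  2.3] (goal axes) [62.9 14.2  2.1] F [ 0.7  0.5 -3.2] w 12.1
```

View pics/w9.png

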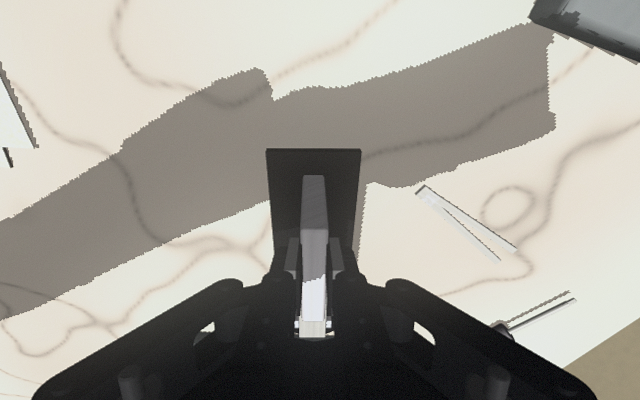

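View pics/t0zz.png

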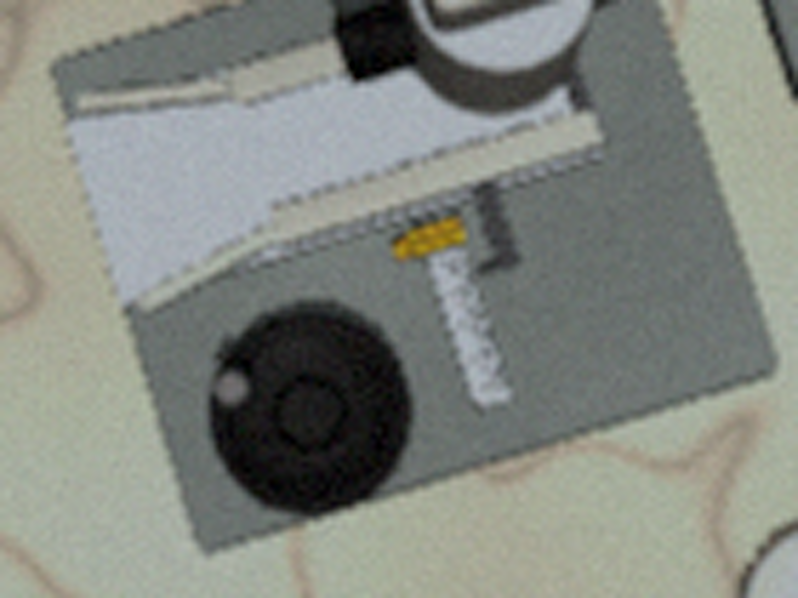

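```bash
python3 -c "
from h import *
p=P('top')
Z=lambda u,v,z:plane(p,260+u/5.7,140+v/5.7,z)
a=Z(235,102,44);b=Z(274,208,44);c=Z(585,114,44);o=Z(600,150,44);oo=Z(262,262,30);
an=lambda d:np.degrees(np.arctan2(d[1],d[0]))
print('lips',a,b,np.linalg.norm(a-b),an(a-b)-90,'lipdir',an(c-b),'mouth',(a+b)/2)
e=Z(70,122,30);f=Z(122,303,30);print('apron',e,f,np.linalg.norm(e-f),an(e-f)-90, (e+f)/2, np.linalg.norm(((a+b)/2-(e+f)/2)[:2]))
q=[Z(55,68,20),Z(205,552,20),Z(777,368,20)];print(an(q[2]-q[1]),an(q[0]-q[1])-90,np.linalg.norm(q[2]-q[1]))
print('hub',Z(312,412,62),'pin',Z(232,387,101),'rider',Z(440,235,34),'pointer',Z(497,265,30))
"
```

```text
lips [612.23289627  90.75418508  44.        ] [561.84306372  70.78700217  44.        ] 54.20169387375149 -68.38384500064835 lipdir -71.68333483480916 mouth [587.03798     80.77059363  44.        ]
apron [603.46529661 170.62677335  30.        ] [516.60259851 142.56003367  30.        ] 91.28455619020734 -72.09351794307638 [560.03394756 156.59340351  30.        ] 80.48798833693478
-70.70992744810302 -70.92846699919419 285.69663947836756
hub [464.40420599  49.69953461  62.        ] pin [471.75720711  84.65636085 101.        ] rider [552.22962905  -7.95345867  34.        ] pointer [539.03990144 -35.39595215  30.        ]
```

```bash
cat >> h.py <<'E'
M=np.array([586.3,80.2,30]);YS=-71.3
def us(): y=np.radians(YS); return np.array([np.cos(y),np.sin(y),0]),np.array([-np.sin(y),np.cos(y),0])
def ins(a,lat=0,under=45,tilt=15):  # grip at a along x past mouth
    u,n=us(); g=M+a*u+lat*n; g[2]=under+40; T=g-7*u-[0,0,1.1]; todo(T-11*goal(YS,tilt)[:,0],YS,tilt)
    s=ctrl.read_state(); print(s['qpos'].round(2))
E
python3 -c "
from h import *
ins(-180,0,57)"
```

```text
t 7.05 pos [499.5 388.9  94.2] turn [ 0.048  0.008 -0.005] shift(cur axes) [  32.1 -128.3  -23.2] (goal axes) [  32.8 -129.1  -16.8] F [-1.1 -0.6 -4.2] w 12.5
[-1.06  0.84  0.39  1.58 -0.07  0.87 -0.35]
```

```bash
python3 -m handwheel '-1 0 0 0 0.048 0.008 -0.005;-1 8 -32 -4 0 0 0;-1 8 -32 -4 0 0 0;-1 8 -32 -4 0 0 0;-1 8 -32 -4 0 0 0;-1 0 0 0 0 0 0'; python3 -c "
from h import *
ins(-180,0,57)
for n in('scene','top'):
    im=get_image(n);cv2.imwrite(f'pics/{n}1.png',im)
    x0,y0,x1,y1=dict(top=(170,100,400,250),scene=(250,100,430,260))[n]
    s=min(800/(x1-x0),600/(y1-y0));cv2.imwrite(f'pics/{n}1z.png',cv2.resize(cv2.convertScaleAbs(im[y0:y1,x0:x1],alpha=1.5),None,fx=s,fy=s,interpolation=2));print(s)
cv2.imwrite('pics/w10.png',get_image('wrist'))"
```

```text
clock: 7.65
eef_pos: [521.0, 255.3, 85.7]
tool_rot: [-1.62, 1.308, -1.288]
force: [-0.1, -1.6, -3.2]
width: 11.9
t 7.65 pos [521.  255.3  85.7] turn [ 0.007 -0.011  0.001] shift(cur axes) [-10.   -2.4   5.6] (goal axes) [-9.9 -2.4  5.7] F [-0.1 -1.6 -3.2] w 11.9
[-0.9   0.78  0.4   1.78 -0.04  0.71 -0.23]
3.75
3.4782608695652173
```

View pics/scene1z.png

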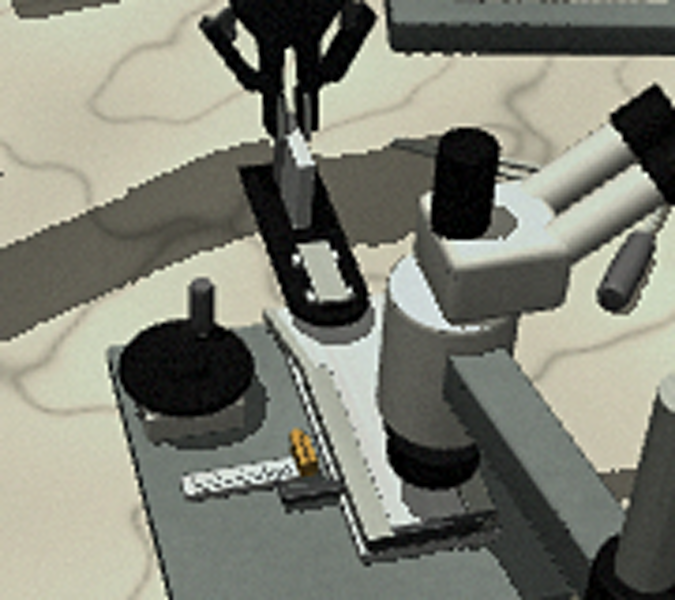

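View pics/top1z.png

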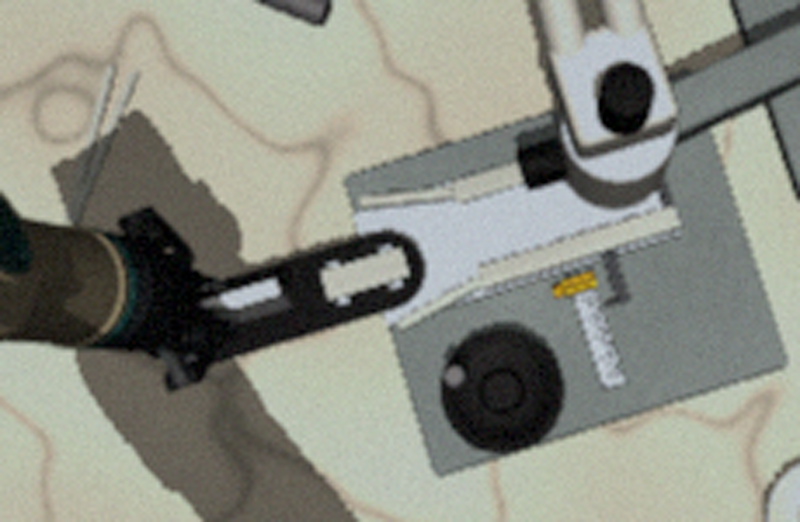

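View pics/w10.png

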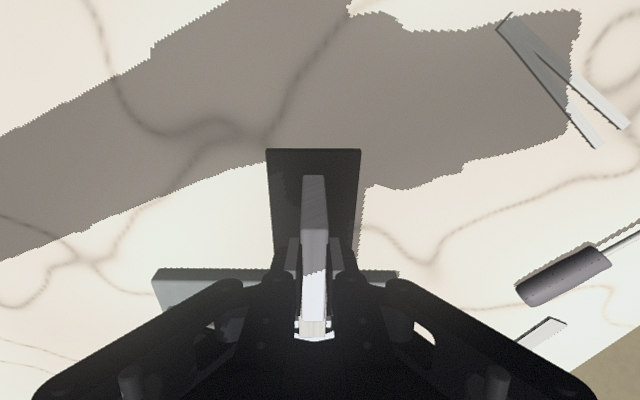

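```bash
python3 -m handwheel '-1 0 0 5 0.007 -0.011 0;-1 0 0 0 0 0 0'; python3 -c "
from h import *
ins(-170,0,40)
im=get_image('top');p=P('top')
m=(im.max(2)<45).astype(np.uint8);r=np.zeros_like(m);r[150:215,240:300]=1
c=max(cv2.findContours(m*r,0,1)[0],key=cv2.contourArea)
z=ctrl.read_state()['eef_pos'][2]+1.1-40+6;print('platetop',z)
q=np.array([plane(p,a,b,z)[:2] for a,b in c[:,0]],np.float32)
print(cv2.minAreaRect(q))
u,n=us();al=(q-M[:2])@u[:2];la=(q-M[:2])@n[:2];print('nose',al.max())
for lo in range(int(al.max())-75,int(al.max())-25,10):
    k=(al>lo)&(al<lo+12);print(lo,la[k].min(),la[k].max(),(la[k].min()+la[k].max())/2)
cv2.imwrite('pics/t2.png',cv2.resize(im[140:230,230:380],None,fx=5,fy=5,interpolation=2))
"
```

```text
clock: 8.0
eef_pos: [524.4, 268.7, 83.9]
tool_rot: [-1.558, 1.316, -1.221]
force: [-0.3, 0.3, -3.8]
width: 11.8
t 8.0 pos [524.4 268.7  83.9] turn [ 0.01   0.006 -0.007] shift(cur axes) [ 10.2 -19.4  -2.1] (goal axes) [ 10.3 -19.3  -1.8] F [-0.3  0.3 -3.8] w 11.8
[-0.91  0.78  0.4   1.77 -0.05  0.7  -0.24]
platetop 50.903496009864384
((549.8395385742188, 194.9976806640625), (61.6560173034668, 138.9441375732422), 18.859153747558594)
nose -50.93764995763002
-125 -28.549069485315812 30.830980793402144 1.1409556540431662
-115 -28.364221699381044 31.02055736997979 1.3281678352993733
-105 -27.379421683241606 31.21010012923835 1.9153392229983712
-95 -27.99443946358888 31.399729589598415 1.702645063004768
-85 -27.809562826858784 31.589325232639396 1.8898812028903063
```

View pics/t2.png

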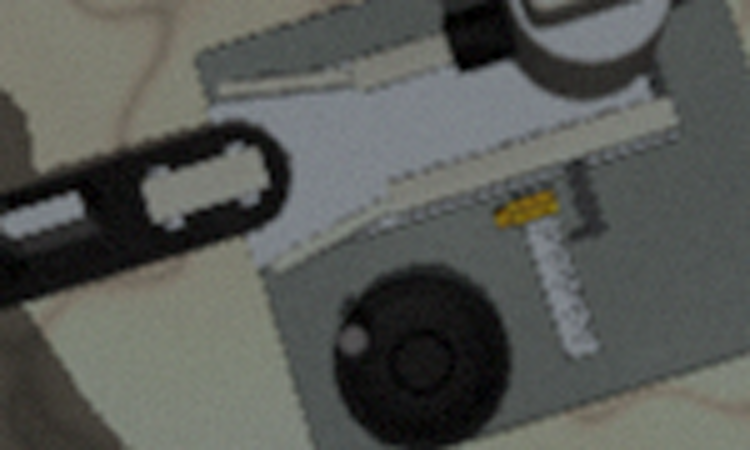

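```bash
python3 -m handwheel '-1 5 -10 -1 0.01 0.006 -0.007;-1 5 -9 -1 0 0 0;-1 0 0 0 0 0 0'; python3 -c "
from h import *
ins(-160,0,32)"
```

```text
clock: 8.35
eef_pos: [528.8, 247.8, 78.3]
tool_rot: [-1.577, 1.308, -1.249]
force: [0.0, -0.3, -3.8]
width: 12.0
t 8.35 pos [528.8 247.8  78.3] turn [ 0.002 -0.001  0.001] shift(cur axes) [ 9.8 -7.9  0.7] (goal axes) [ 9.8 -7.9  0.7] F [ 0.  -0.3 -3.8] w 12.0
[-0.89  0.79  0.4   1.78 -0.04  0.68 -0.22]
```

```bash
python3 -m handwheel '-1 5 -4 0.5 0 0 0;-1 5 -4 0 0 0 0;-1 0 0 0 0 0 0'; python3 -c "
from h import *
ins(-150,0,30)"
```

```text
clock: 8.65
eef_pos: [533.0, 236.5, 70.1]
tool_rot: [-1.578, 1.308, -1.25]
force: [-0.5, 0.6, -2.8]
width: 12.2
t 8.65 pos [533.  236.5  70.1] turn [ 0.001 -0.002  0.001] shift(cur axes) [ 3.2 -7.6  0.3] (goal axes) [ 3.2 -7.6  0.3] F [-0.5  0.6 -2.8] w 12.2
[-0.87  0.8   0.4   1.79 -0.04  0.66 -0.21]
```

```bash
python3 -m handwheel '-1 2 -7 0 0 0 0;-1 0 0 0 0 0 0'; python3 -c "
from h import *
ins(-140,0,30)
im=get_image('scene');cv2.imwrite('pics/s5.png',cv2.resize(cv2.convertScaleAbs(im[130:250,290:410],alpha=1.5),None,fx=5,fy=5,interpolation=2))"
```

```text
clock: 8.85
eef_pos: [535.7, 228.8, 69.9]
tool_rot: [-1.578, 1.308, -1.251]
force: [-0.2, -0.6, -3.6]
width: 12.0
t 8.85 pos [535.7 228.8  69.9] turn [ 0.001 -0.002  0.001] shift(cur axes) [ 3.5 -9.4  0.3] (goal axes) [ 3.5 -9.4  0.3] F [-0.2 -0.6 -3.6] w 12.0
[-0.85  0.8   0.4   1.8  -0.04  0.65 -0.2 ]
```

View pics/s5.png

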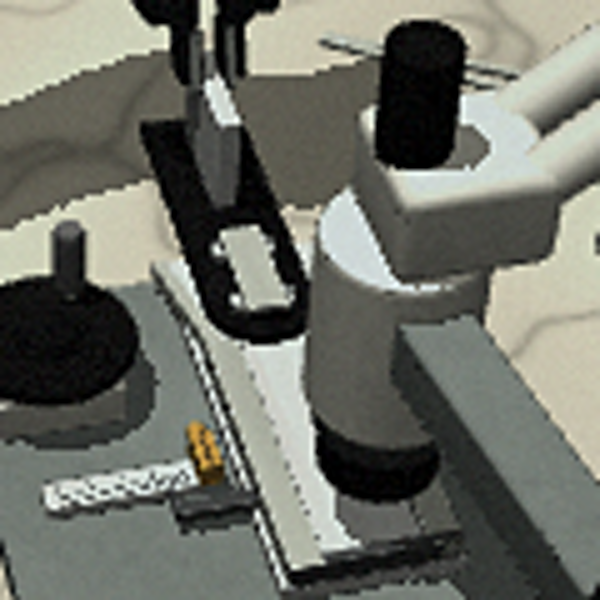

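```bash
python3 -m handwheel '-1 3.2 -9.5 0 0 0 0;-1 2.6 -9.7 0 0 0 0;-1 2.6 -9.7 0 0 0 0;-1 0 0 0 0 0 0'; python3 -c "
from h import *
ins(-110,0,30)"
```

```text
clock: 9.3
eef_pos: [546.5, 199.9, 69.7]
tool_rot: [-1.571, 1.309, -1.242]
force: [0.8, -0.9, -3.9]
width: 12.1
t 9.3 pos [546.5 199.9  69.7] turn [ 0.002  0.001 -0.   ] shift(cur axes) [ 3.1 -8.6 -0.7] (goal axes) [ 3.1 -8.6 -0.7] F [ 0.8 -0.9 -3.9] w 12.1
[-0.8   0.79  0.39  1.82 -0.03  0.62 -0.16]
```

```bash
python3 -m handwheel '-1 3 -9.5 -0.7 0 0 0;-1 2.6 -9.7 0 0 0 0;-1 2.6 -9.7 0 0 0 0;-1 0 0 0 0 0 0'; python3 -c "
from h import *
ins(-80,0,30)
im=get_image('scene');cv2.imwrite('pics/s6.png',cv2.resize(cv2.convertScaleAbs(im[130:250,290:410],alpha=1.5),None,fx=5,fy=5,interpolation=2))
im=get_image('top');cv2.imwrite('pics/t6.png',cv2.resize(cv2.convertScaleAbs(im[140:230,230:380],alpha=1.5),None,fx=5,fy=5,interpolation=2))"
```

```text
clock: 9.7
eef_pos: [557.0, 168.4, 69.5]
tool_rot: [-1.566, 1.309, -1.237]
force: [0.7, -0.6, -3.1]
width: 12.2
t 9.7 pos [557.  168.4  69.5] turn [ 0.002  0.002 -0.   ] shift(cur axes) [ 2.1 -5.6 -0.6] (goal axes) [ 2.1 -5.6 -0.6] F [ 0.7 -0.6 -3.1] w 12.2
[-0.74  0.78  0.39  1.83 -0.02  0.6  -0.11]
```

View pics/s6.png

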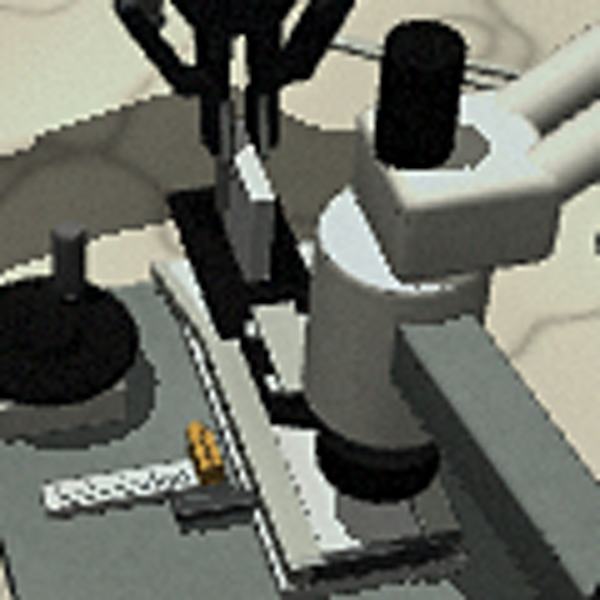

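View pics/t6.png

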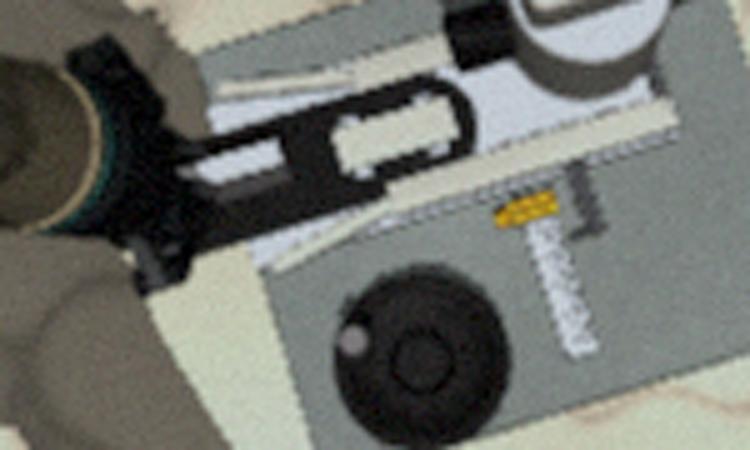

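```bash
python3 -m handwheel '-1 2.6 -9.7 -0.6 0 0 0;-1 2.6 -9.7 0 0 0 0;-1 2.6 -9.7 0 0 0 0;-1 2.6 -9.7 0 0 0 0;-1 2.6 -9.7 0 0 0 0'; python3 -c "
from h import *
ins(-20,0,30)"
```

```text
clock: 10.3
eef_pos: [572.6, 125.0, 68.9]
tool_rot: [-1.563, 1.315, -1.227]
force: [-0.7, 2.4, -1.1]
width: 11.8
t 10.3 pos [572.6 125.   68.9] turn [ 0.01   0.005 -0.006] shift(cur axes) [  5.  -19.2  -1.6] (goal axes) [  5.1 -19.2  -1.3] F [-0.7  2.4 -1.1] w 11.8
[-0.66  0.78  0.37  1.85 -0.    0.56 -0.04]
```

```bash
python3 -m handwheel '-1 2.4 -9.7 -1 0.01 0.005 -0.006;-1 2.5 -9.7 0 0 0 0;-1 2.5 -9.7 0 0 0 0;-1 0 0 0 0 0 0'; python3 -c "
from h import *
ins(13,0,30)
im=get_image('scene');cv2.imwrite('pics/s7.png',cv2.resize(cv2.convertScaleAbs(im[80:250,240:430],alpha=1.5),None,fx=3.5,fy=3.5,interpolation=2))
im=get_image('top');cv2.imwrite('pics/t7.png',cv2.resize(cv2.convertScaleAbs(im[110:230,230:400],alpha=1.5),None,fx=4.7,fy=4.7,interpolation=2))"
```

```text
clock: 10.7
eef_pos: [583.9, 90.8, 69.5]
tool_rot: [-1.564, 1.306, -1.242]
force: [1.8, 0.1, -4.4]
width: 12.1
t 10.7 pos [583.9  90.8  69.5] turn [-0.004  0.001  0.003] shift(cur axes) [  4.9 -16.1  -1.1] (goal axes) [  4.9 -16.1  -1.1] F [ 1.8  0.1 -4.4] w 12.1
[-0.6   0.78  0.38  1.85  0.01  0.55 -0.01]
```

View pics/s7.png

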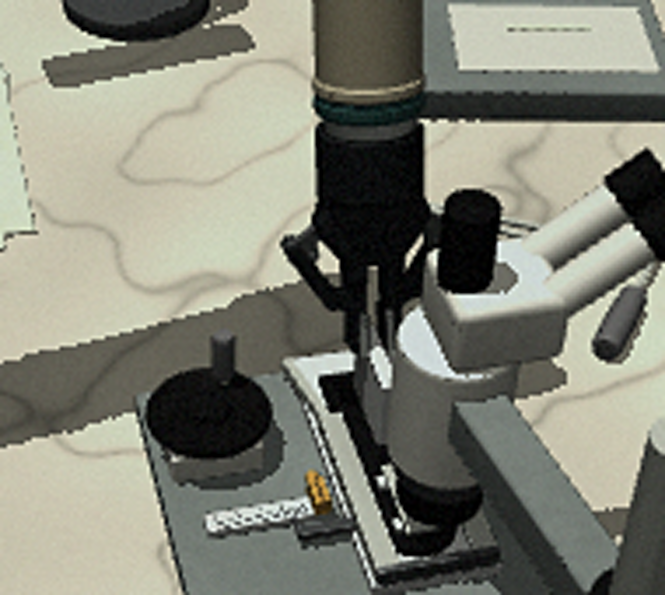

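View pics/t7.png

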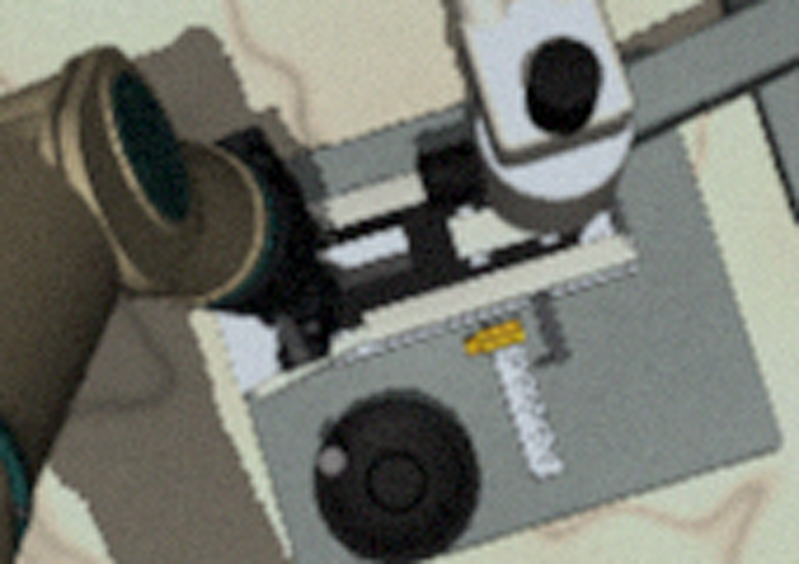

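```bash
python3 -m handwheel '-1 2.2 -7.7 -1 0 0 0;-1 0.8 -4 0 0 0 0;-1 0 0 0 0 0 0'; python3 -c "
from h import *
ins(13,0,30)"
```

```text
clock: 11.1
eef_pos: [586.3, 82.6, 69.3]
tool_rot: [-1.563, 1.309, -1.237]
force: [1.2, 0.7, -3.3]
width: 12.1
t 11.1 pos [586.3  82.6  69.3] turn [ 0.     0.002 -0.   ] shift(cur axes) [ 2.5 -7.9 -0.8] (goal axes) [ 2.5 -7.9 -0.8] F [ 1.2  0.7 -3.3] w 12.1
[-0.58  0.78  0.37  1.85  0.01  0.55  0.01]
```

```bash
python3 -m handwheel '-1 1.2 -4 -0.5 0 0 0;-1 1.2 -4 0 0 0 0'; python3 -m handwheel '-1 1.2 -5 0 0 0 0'; python3 -m handwheel '-1 1.2 -5 0 0 0 0'; python3 -c "
from h import *
ins(13,0,30)"
```

```text
clock: 11.3
eef_pos: [587.3, 79.4, 68.7]
tool_rot: [-1.564, 1.315, -1.234]
force: [-8.6, 15.2, 10.7]
width: 12.0
clock: 11.4
eef_pos: [587.2, 79.6, 68.7]
tool_rot: [-1.567, 1.321, -1.234]
force: [-6.9, 13.5, 8.7]
width: 12.3
clock: 11.5
eef_pos: [587.3, 79.8, 68.7]
tool_rot: [-1.569, 1.327, -1.233]
force: [-5.5, 11.0, 5.4]
width: 11.9
t 11.5 pos [587.3  79.8  68.7] turn [ 0.008  0.003 -0.018] shift(cur axes) [ 1.1 -5.2 -0.9] (goal axes) [ 1.2 -5.1 -0.8] F [-5.5 11.   5.4] w 11.9
[-0.55  0.77  0.35  1.85  0.    0.55  0.04]
```

```bash
python3 -c "
from h import *
im=get_image('scene');cv2.imwrite('pics/s8.png',cv2.resize(cv2.convertScaleAbs(im[175:255,310:400],alpha=1.8),None,fx=7,fy=7,interpolation=2))
im=get_image('top');cv2.imwrite('pics/t8.png',cv2.resize(cv2.convertScaleAbs(im[140:200,270:380],alpha=1.8),None,fx=7,fy=7,interpolation=2))"
```

```text
(no output)
```

View pics/s8.png

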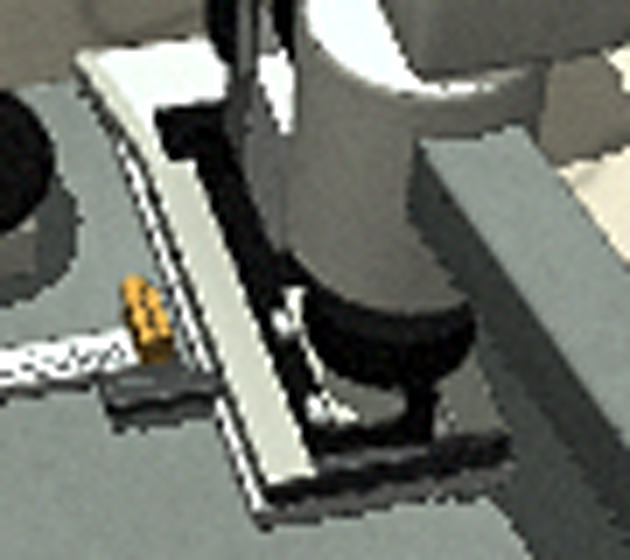

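View pics/t8.png

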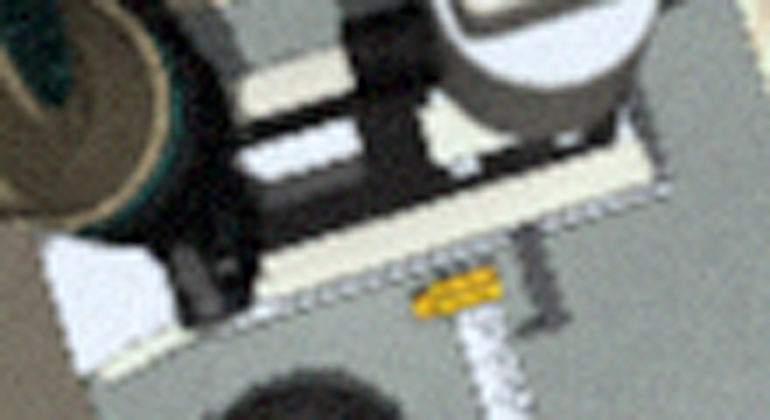

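```bash
python3 -c "
from h import *
p=P('scene');t=P('top');u,n=us()
def S(q,a,b,z):
    X=plane(q,a,b,z)-M; return (X@u).round(1),(X@n).round(1)
f=lambda x,y,z:S(p,310+x/7,175+y/7,z)
g=lambda x,y,z:S(t,270+x/7,140+y/7,z)
print('rear corner',f(158,112,36),'lip start in',f(195,162,44),f(158,165,44))
print('apron front',f(80,58,30),'stop bar left bottom',f(265,520,20),'lip end',f(275,485,44),f(315,465,44))
print('nose scene',f(375,428,36), 'stop edge', f(500,437,44),f(335,462,44))
print('top: apron',g(45,235,30),g(100,378,30),'lip end',g(655,170,44),g(625,120,44),'lipstart',g(262,258,44),'upper',g(240,115,44))
print('top bar',g(635,85,44),g(632,130,40))
"
```

```text
rear corner (np.float64(-36.3), np.float64(-28.2)) lip start in (np.float64(1.6), np.float64(-24.2)) (np.float64(0.2), np.float64(-38.1))
apron front (np.float64(-79.5), np.float64(-48.3)) stop bar left bottom (np.float64(154.9), np.float64(-39.9)) lip end (np.float64(159.8), np.float64(-39.4)) (np.float64(154.3), np.float64(-23.6))
nose scene (np.float64(136.2), np.float64(4.2)) stop edge (np.float64(156.2), np.float64(42.1)) (np.float64(154.5), np.float64(-16.6))
top: apron (np.float64(-78.9), np.float64(9.6)) (np.float64(-74.6), np.float64(-50.6)) lip end (np.float64(153.4), np.float64(-39.1)) (np.float64(148.4), np.float64(-17.1)) lipstart (np.float64(-0.9), np.float64(-26.6)) upper (np.float64(7.4), np.float64(29.3))
top bar (np.float64(156.2), np.float64(-5.2)) (np.float64(150.3), np.float64(-20.9))
```

```bash
python3 -m handwheel '-1 1 -8 0 0.008 0 -0.02'; python3 -m handwheel '-1 1 -8 0 0 0 0'; python3 -c "
from h import *
ins(13,0,30)"
```

```text
clock: 11.7
eef_pos: [588.1, 79.4, 69.3]
tool_rot: [-1.558, 1.316, -1.229]
force: [-7.7, 18.9, 4.2]
width: 12.1
clock: 11.8
eef_pos: [588.4, 79.7, 69.5]
tool_rot: [-1.561, 1.325, -1.226]
force: [-7.1, 17.4, 4.5]
width: 12.1
t 11.8 pos [588.4  79.7  69.5] turn [ 0.008  0.004 -0.016] shift(cur axes) [ 1.8 -4.5 -1.9] (goal axes) [ 1.9 -4.5 -1.8] F [-7.1 17.4  4.5] w 12.1
[-0.55  0.77  0.35  1.84  0.    0.55  0.03]
```

```bash
python3 -m handwheel '-0.6 0 0 0 0 0 0;-0.3 0 0 0 0 0 0;-0.1 0 0 0 0 0 0;0 0 0 0 0 0 0;0 0 0 0 0 0 0'; python3 -m handwheel '0 -10 0 0 0 0 0;0 -30 0 0 0 0 0;0 -30 0 0 0 0 0;0 -30 0 0 0 0 0;0 0 0 0 0 0 0'; python3 -c "
from h import *
ins(13,0,30)
im=get_image('scene');cv2.imwrite('pics/s9.png',cv2.resize(cv2.convertScaleAbs(im[165:255,300:400],alpha=1.8),None,fx=6.6,fy=6.6,interpolation=2))
im=get_image('top');cv2.imwrite('pics/top9.png',im)
cv2.imwrite('pics/w11.png',get_image('wrist'))"
```

```text
clock: 12.3
eef_pos: [587.5, 76.7, 70.6]
tool_rot: [-1.571, 1.322, -1.238]
force: [0.8, -1.1, 0.4]
width: 42.7
clock: 12.8
eef_pos: [579.1, 98.2, 172.4]
tool_rot: [-1.58, 1.32, -1.251]
force: [0.5, -0.2, 0.3]
width: 42.6
t 12.8 pos [579.1  98.2 172.4] turn [ 0.002 -0.002 -0.011] shift(cur axes) [106.5   1.1   1.3] (goal axes) [106.5   2.3   1.1] F [ 0.5 -0.2  0.3] w 42.6
[-0.63  0.62  0.4   1.78  0.03  0.77  0.01]
```

View pics/s9.png

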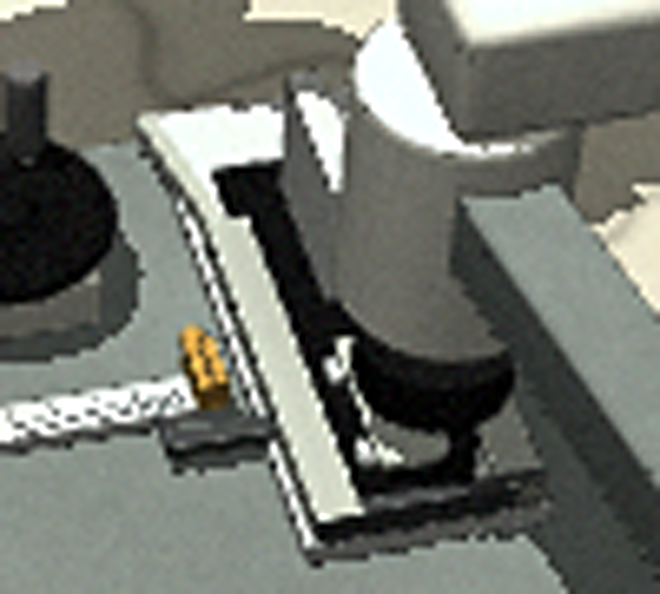

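View pics/w11.png

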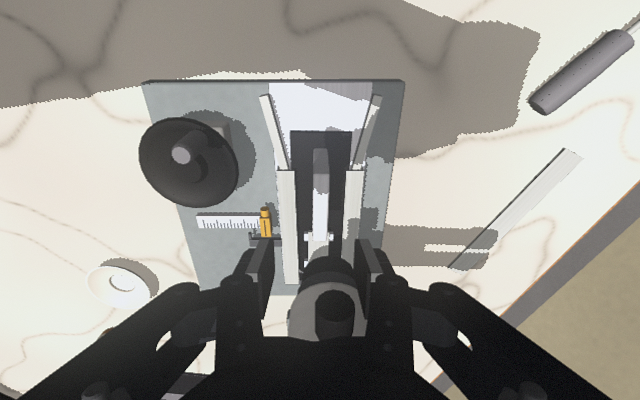

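```bash
python3 -c "
from h import *
w=P('wrist');u,n=us();print(ctrl.read_state()['eef_pos'])
import pickle;pickle.dump(w,open('w11.pkl','wb'))
im=cv2.imread('pics/w11.png')
cv2.imwrite('pics/w11z.png',cv2.resize(im[70:210,250:400],None,fx=4.2,fy=4.2,interpolation=2))
cv2.imwrite('pics/w11y.png',cv2.resize(im[100:260,130:300],None,fx=3.7,fy=3.7,interpolation=2))"
```

```text
[576.1691678   96.38144644 168.20971789]
```

View pics/w11z.png

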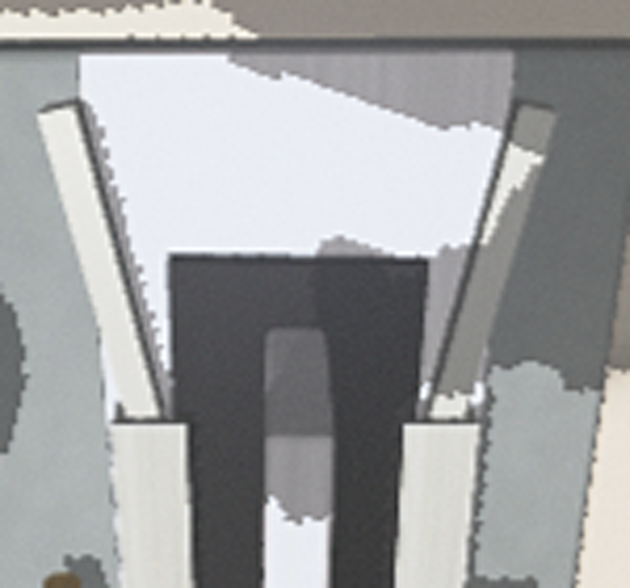

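View pics/w11y.png

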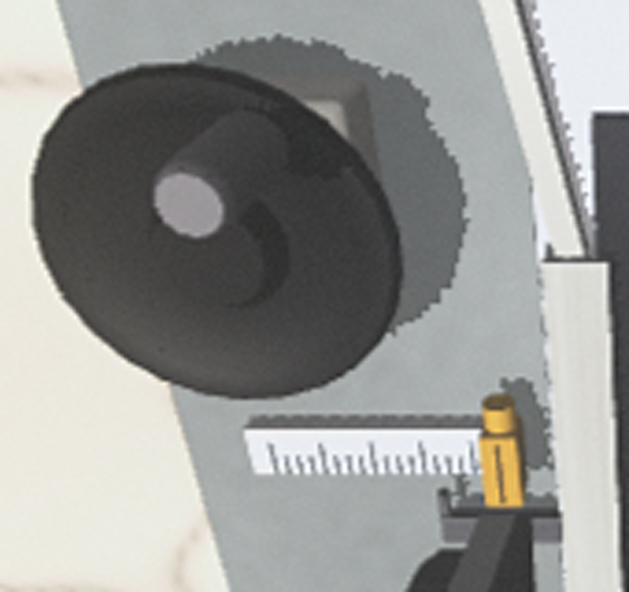

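```bash
cat >> h.py <<'E'
def snap(f):
    import pickle
    w=P('wrist');im=get_image('wrist');cv2.imwrite('pics/'+f+'.png',im);pickle.dump(w,open(f+'.pkl','wb'));return w,im
E
python3 -c "
from h import *
w,im=snap('w12')
print(ctrl.read_state()['eef_pos'])
cv2.imwrite('pics/w12z.png',cv2.resize(im[70:210,250:400],None,fx=4.2,fy=4.2,interpolation=2))
cv2.imwrite('pics/w12y.png',cv2.resize(im[100:260,130:300],None,fx=3.7,fy=3.7,interpolation=2))"
```

```text
[575.80761481  96.11097657 167.58958929]
```

View pics/w12z.png

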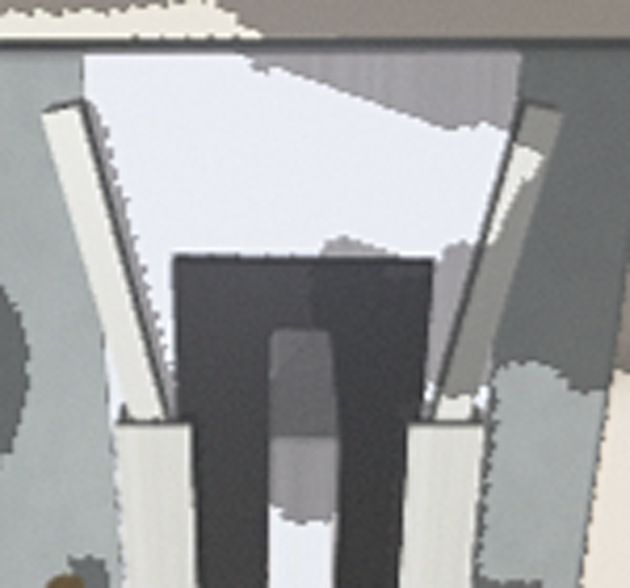

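View pics/w12y.png

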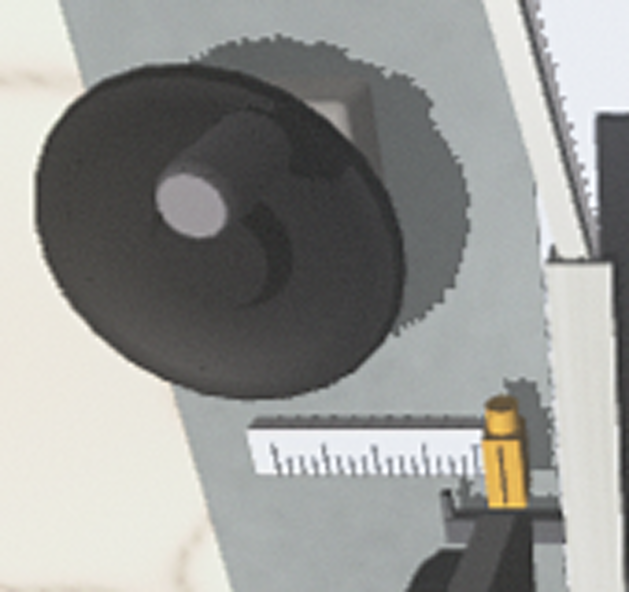

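```bash
python3 -c "
from h import *;import pickle
w=pickle.load(open('w12.pkl','rb'));u,n=us()
def f(x,y,z,A=(250,70,4.2)):
    X=plane(w,A[0]+x/A[2],A[1]+y/A[2],z);d=X-M;return X[:2].round(1),(d@u).round(1),(d@n).round(1)
for k,a in dict(rearL=(175,258,36),rearR=(433,260,36),lipLo=(118,422,44),lipLi=(190,424,44),lipRi=(410,425,44),lipRo=(483,423,44),apL=(84,52,30),apR=(521,52,30),baseL=(0,42,20)).items(): print(k,f(*a))
B=(130,100,3.7)
for k,a in dict(pintop=(192,206,101),wheelL=(36,185,58),wheelR=(404,265,58),wheelT=(175,63,58),wheelB=(262,399,58),riderlineTop=(504,450,34),riderBot=(503,505,34),ptrtip=(445,495,30),ptrcorner=(455,540,30),).items(): print(k,f(*a,B))
"
```

```text
rearL (array([546.6, 112. ]), np.float64(-42.8), np.float64(-27.4))
rearR (array([602.4, 130.6]), np.float64(-42.6), np.float64(31.4))
lipLo (array([545. ,  71.9]), np.float64(-5.4), np.float64(-41.8))
lipLi (array([561.4,  77. ]), np.float64(-4.9), np.float64(-24.7))
lipRi (array([611. ,  93.8]), np.float64(-5.0), np.float64(27.7))
lipRo (array([627.1,  99.9]), np.float64(-5.6), np.float64(45.0))
apL (array([515.5, 146.9]), np.float64(-85.9), np.float64(-45.7))
apR (array([603.9, 177.1]), np.float64(-86.1), np.float64(47.8))
baseL (array([496.4, 141. ]), np.float64(-86.4), np.float64(-65.7))
pintop (array([471.3,  87.9]), np.float64(-44.2), np.float64(-106.4))
wheelL (array([419.3,  57.3]), np.float64(-31.9), np.float64(-165.5))
wheelR (array([510.1,  65.5]), np.float64(-10.5), np.float64(-76.9))
wheelT (array([449.4,  99.4]), np.float64(-62.1), np.float64(-123.6))
wheelB (array([480.7,  12.1]), np.float64(30.6), np.float64(-121.8))
riderlineTop (array([ 5.49e+02, -3.00e-01]), np.float64(64.3), np.float64(-61.1))
riderBot (array([554. , -21.5]), np.float64(86.0), np.float64(-63.3))
ptrtip (array([535.3, -27. ]), np.float64(85.2), np.float64(-82.7))
ptrcorner (array([542.5, -44.5]), np.float64(104.1), np.float64(-81.5))
```

```bash
python3 -c "
from h import *
todo([471.3,87.9,150],YS,0)"
```

```text
t 13.0 pos [575.8  96.1 167.6] turn [ 0.002 -0.011  0.251] shift(cur axes) [  22.4   32.3 -101.3] (goal axes) [  28.6   25.7 -101.6] F [-0.4 -0.9  0.4] w 42.3
```

```bash
python3 -m handwheel '0 0 10 -34 0 0 0;0 0 10 -34 0 0 0;0 0 10 -34 0 0 0;0 0 0 0 0 -0.005 0.125;0 0 0 0 0 -0.005 0.125;0 0 0 0 0 0 0'; python3 -c "
from h import *
todo([471.3,87.9,150],YS,0);print(ctrl.read_state()['qpos'].round(2))
w,im=snap('w13');print(ctrl.read_state()['eef_pos'])"
```

```text
clock: 13.6
eef_pos: [458.5, 97.9, 153.9]
tool_rot: [2.905, 1.554, -3.03]
force: [0.5, -0.7, -0.8]
width: 42.9
t 13.6 pos [458.5  97.9 153.9] turn [ 0.021 -0.016 -0.004] shift(cur axes) [ 14.7 -13.8   8.8] (goal axes) [ 14.9 -13.6   8.9] F [ 0.5 -0.7 -0.8] w 42.9
[-0.4   0.48  0.19  2.06 -0.15  0.63  0.24]
[458.00649258 100.44536431 153.59493259]
```

View pics/w13.png

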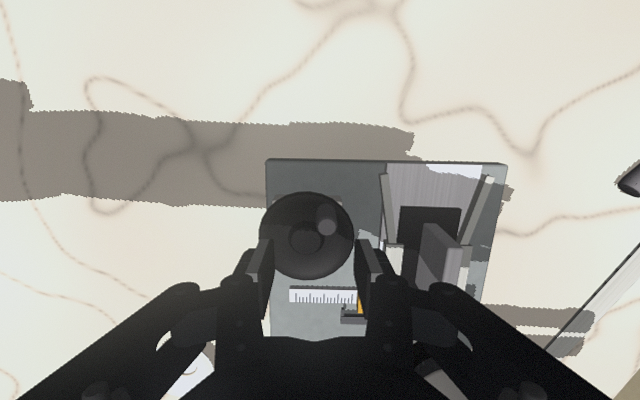

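```bash
python3 -m handwheel '0 0 0 0 0.021 -0.016 0;0 0 0 0 0 0 0'; python3 -c "
from h import *
w,im=snap('w14')
todo([471.3,87.9,150],YS,0)
cv2.imwrite('pics/w14z.png',cv2.resize(im[150:340,240:400],None,fx=3.1,fy=3.1,interpolation=2))"
```

```text
clock: 13.85
eef_pos: [457.3, 101.2, 152.4]
tool_rot: [-2.981, 1.568, -2.651]
force: [-0.0, 0.2, 0.8]
width: 42.6
t 13.9 pos [457.4 101.9 152.4] turn [ 0.006 -0.002  0.   ] shift(cur axes) [ 13.4 -17.8   8.6] (goal axes) [ 13.4 -17.7   8.6] F [ 0.6 -0.1  0.9] w 42.6
```

View pics/w14z.png

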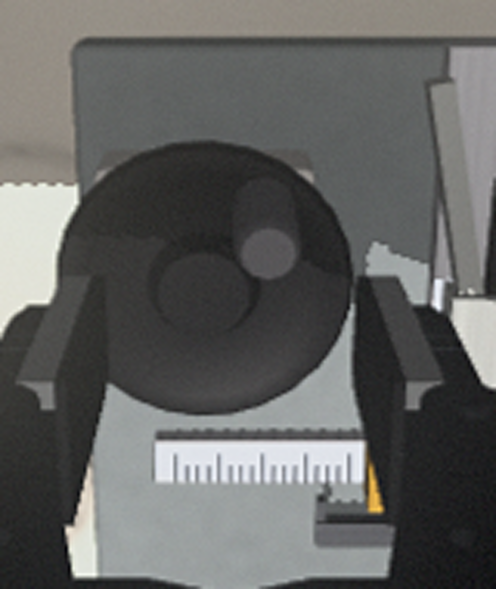

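```bash
python3 -c "
from h import *;import pickle
w=pickle.load(open('w14.pkl','rb'));u,n=us()
f=lambda x,y,z:plane(w,240+x/3.1,150+y/3.1,z)
pin=f(269,253,101);hub=f(205,295,62)
c=[f(58,272,58),f(352,275,58),f(208,140,58),f(205,413,58)];print('pin',pin,'hub',hub,sum(c)/4,'dist',np.linalg.norm((pin-hub)[:2]))
h=(hub+sum(c)/4)/2;print((pin-hub)@u,(pin-hub)@n)
todo([pin[0],pin[1],130],YS,0)"
```

```text
pin [471.99488281  88.37572108 101.        ] hub [465.04624734  53.90096967  62.        ] [463.94107364  57.5447403   58.        ] dist 35.16805396784035
-30.42701606276841 17.63487208348744
t 13.9 pos [457.4 101.9 152.4] turn [ 0.006 -0.002  0.   ] shift(cur axes) [ 33.4 -17.5   9.4] (goal axes) [ 33.4 -17.5   9.4] F [ 0.6 -0.1  0.9] w 42.6
```

```bash
python3 -m handwheel '0 0 -17.5 9.4 0.006 0 0;0 22 0 0 0 0 0;0 22 0 0 0 0 0;0 0 0 0 0 0 0'; python3 -c "
from h import *
todo([472,88.4,97],YS,0)
w,im=snap('w15')
cv2.imwrite('pics/w15z.png',cv2.resize(im[150:340,220:400],None,fx=3.1,fy=3.1,interpolation=2))"
```

```text
clock: 14.3
eef_pos: [472.5, 94.4, 107.0]
tool_rot: [-1.761, 1.566, -1.421]
force: [-0.5, -0.4, 0.5]
width: 42.9
t 14.3 pos [472.5  94.4 107. ] turn [ 0.013 -0.001  0.004] shift(cur axes) [21.  -5.4 -2.5] (goal axes) [21.  -5.5 -2.4] F [-0.5 -0.4  0.5] w 42.9
```

View pics/w15z.png

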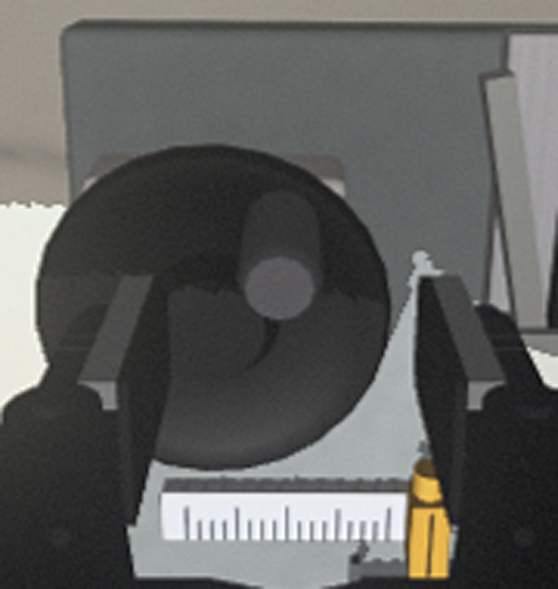

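```bash
python3 -m handwheel '0 10 -5.5 -2.4 0.013 0 0;0 10 0 0 0 0 0;0 0 0 0 0 0 0'; python3 -c "
from h import *
todo([472,88.4,97],YS,0)"
```

```text
clock: 14.65
eef_pos: [473.6, 90.2, 88.3]
tool_rot: [-0.986, 1.564, -0.656]
force: [-0.2, 0.7, 0.1]
width: 43.0
t 14.65 pos [473.6  90.2  88.3] turn [0.003 0.004 0.005] shift(cur axes) [ 2.3 -1.2 -2.1] (goal axes) [ 2.3 -1.2 -2.1] F [-0.2  0.7  0.1] w 43.0
```

```bash
python3 -m handwheel '-0.3 2 -1.2 -2.1 0 0 0;-0.3 0 0 0 0 0 0;-0.5 0 0 0 0 0 0;-0.7 0 0 0 0 0 0;-0.8 0 0 0 0 0 0;-1 0 0 0 0 0 0;-1 0 0 0 0 0 0'; python3 -c "
from h import *
todo([472,88.4,97],YS,0)
w,im=snap('w16')
cv2.imwrite('pics/w16z.png',cv2.resize(im[150:340,220:400],None,fx=3.1,fy=3.1,interpolation=2))"
```

```text
clock: 15.35
eef_pos: [472.9, 88.1, 87.4]
tool_rot: [-0.734, 1.563, -0.405]
force: [0.3, -0.2, -0.1]
width: 0.1
t 15.35 pos [472.9  88.1  87.4] turn [0.002 0.006 0.005] shift(cur axes) [ 1.4  0.6 -0.7] (goal axes) [ 1.4  0.6 -0.7] F [ 0.3 -0.2 -0.1] w 0.1
```

View pics/w16z.png

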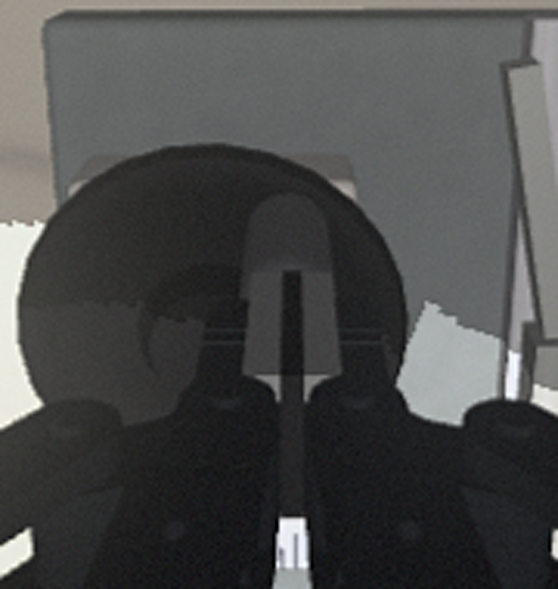

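```bash
python3 -c "
from h import *
im=get_image('scene');cv2.imwrite('pics/s10.png',cv2.resize(cv2.convertScaleAbs(im[100:250,240:400],alpha=2.2),None,fx=4,fy=4,interpolation=2))
w=P('wrist');s=ctrl.read_state()
for X in ([472,88.4,101],[472,88.4,61],s['eef_pos'],s['eef_pos']-[0,0,8]): print(proj(w,X), (proj(w,X)-[220,150])*3.1, (proj(P('scene'),X)-[240,100])*4)"
```

```text
[313.37987342 247.9395797 ] [289.47760761 303.61269708] [254.15133858 298.7990321 ]
[313.16888159 222.11142953] [288.82353293 223.54543154] [254.59338634 345.09214227]
[314.37578857 238.65649252] [292.56494458 274.83512681] [255.47699451 315.30583551]
[314.28811701 233.38984658] [292.29316274 258.5085244 ] [255.56003844 324.5889622 ]
```

View pics/s10.png

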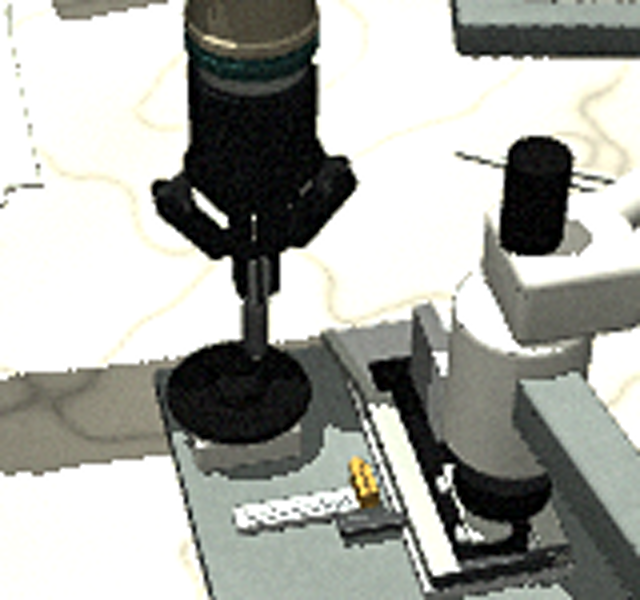

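```bash
python3 -c "
from h import *
w=P('wrist');s=ctrl.read_state();T=R.from_euler('xyz',s['tool_rot']).as_matrix();q=P('scene')
for dz in (-8,0,8,16,24):
  for dy in (11,0,-11):
    X=s['eef_pos']-dz*T[:,0]+dy*T[:,1]; print(dz,dy,X.round(0),((proj(w,X)-[220,150])*3.1).round(), ((proj(q,X)-[240,100])*4).round())
im=get_image('scene');cv2.imwrite('pics/s11.png',cv2.resize(cv2.convertScaleAbs(im[150:200,280:330],alpha=3),None,fx=12,fy=12,interpolation=2))
"
```

```text
-8 11 [469.  98.  79.] [293. 208.] [252. 314.]
-8 0 [473.  88.  79.] [293. 259.] [256. 325.]
-8 -11 [476.  78.  79.] [292. 308.] [259. 336.]
0 11 [469.  99.  87.] [293. 222.] [252. 305.]
0 0 [473.  88.  87.] [293. 275.] [255. 315.]
0 -11 [476.  78.  87.] [293. 326.] [259. 326.]
8 11 [469.  99.  95.] [293. 238.] [252. 295.]
8 0 [473.  88.  95.] [293. 292.] [255. 306.]
8 -11 [476.  78.  95.] [293. 345.] [259. 317.]
16 11 [469.  99. 103.] [293. 255.] [252. 286.]
16 0 [473.  88. 103.] [293. 312.] [255. 296.]
16 -11 [476.  78. 103.] [293. 366.] [259. 307.]
24 11 [469.  99. 111.] [293. 274.] [251. 276.]
24 0 [473.  88. 111.] [293. 333.] [255. 287.]
24 -11 [476.  78. 111.] [293. 390.] [259. 298.]
```

View pics/s11.png

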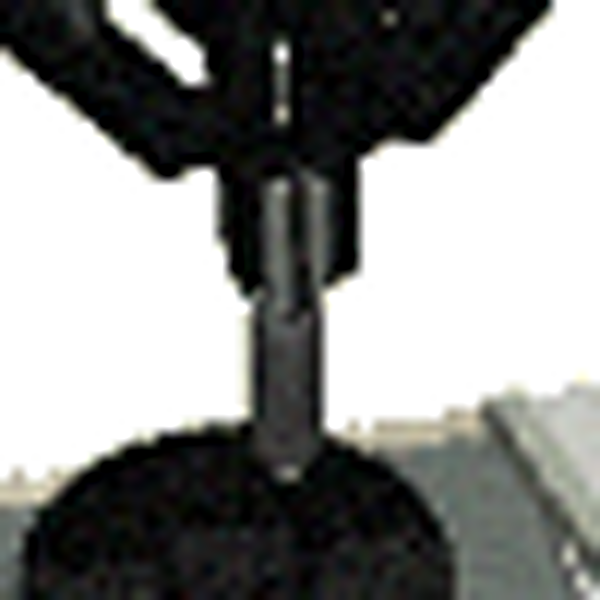

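```bash
python3 -m handwheel '0 0 0 0 0 0 0;0 0 0 0 0 0 0;0 0 0 0 0 0 0;0 0 0 0 0 0 0;0 10 0.5 -0.7 0 0 0;0 9 0 0 0 0 0;0 0 0 0 0 0 0'; python3 -c "
from h import *
todo([472,88.4,79],YS,0)
w,im=snap('w17')
cv2.imwrite('pics/w17z.png',cv2.resize(im[150:340,220:400],None,fx=3.1,fy=3.1,interpolation=2))"
```

```text
clock: 16.2
eef_pos: [472.0, 88.4, 66.6]
tool_rot: [-0.749, 1.563, -0.421]
force: [-0.7, 0.2, 0.2]
width: 43.0
t 16.2 pos [472.   88.4  66.6] turn [0.002 0.006 0.005] shift(cur axes) [-1.4 -0.   0. ] (goal axes) [-1.4 -0.   0. ] F [-0.7  0.2  0.2] w 43.0
```

View pics/w17z.png

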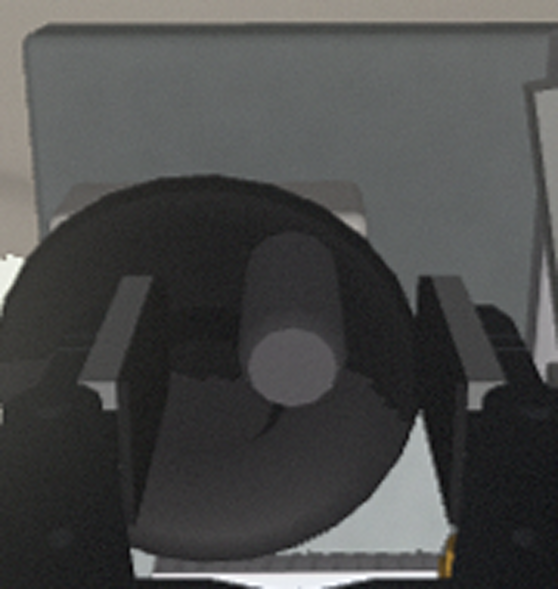

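```bash
python3 -m handwheel '-0.3 0 0 0 0 0 0;-0.3 0 0 0 0 0 0;-0.5 0 0 0 0 0 0;-0.7 0 0 0 0 0 0;-0.7 0 0 0 0 0 0;-1 0 0 0 0 0 0;-1 0 0 0 0 0 0'; python3 -c "
from h import *
todo([472,88.4,79],YS,0)
w,im=snap('w18')
cv2.imwrite('pics/w18z.png',cv2.resize(im[150:340,220:400],None,fx=3.1,fy=3.1,interpolation=2))"
```

```text
clock: 16.95
eef_pos: [472.1, 88.3, 67.1]
tool_rot: [-0.739, 1.563, -0.41]
force: [-0.2, -0.3, -1.4]
width: 15.3
t 16.95 pos [472.1  88.3  67.1] turn [0.002 0.006 0.006] shift(cur axes) [-0.9  0.2 -0. ] (goal axes) [-0.9  0.2 -0. ] F [-0.2 -0.3 -1.4] w 15.3
```

View pics/w18z.png

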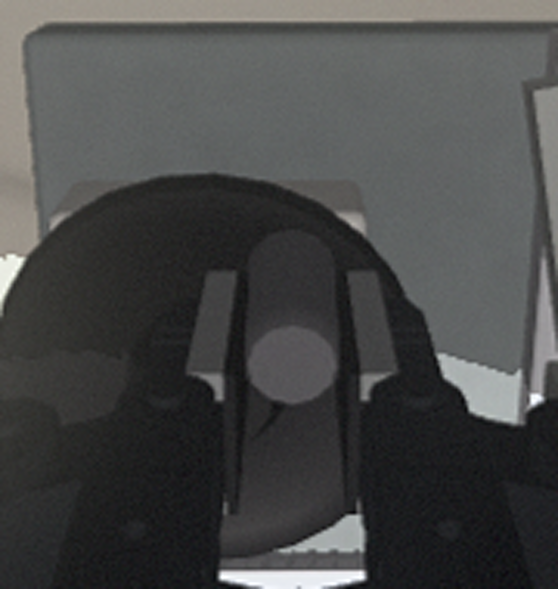

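```bash
cat >> h.py <<'E'
HUB=np.array([465.0,54.0])
def phi():
    s=ctrl.read_state();u,n=us();d=s['eef_pos'][:2]-HUB;a=d@u[:2];b=d@n[:2]
    f=np.degrees(np.arctan2(b,a)); print('phi',f.round(1),'r',np.hypot(a,b).round(1),'z',s['eef_pos'][2].round(1),'F',s['force'].round(1),'w',round(s['width'],1),'t',round(s['clock'],2),'turn',R.from_matrix(R.from_euler('xyz',s['tool_rot']).as_matrix().T@goal(YS,0)).as_rotvec().round(3))
    for k in range(6):
        m=np.radians(f-20*k); r=36.; p0=np.array([a,b]) if k==0 else r*np.array([np.cos(m),np.sin(m)]); m2=m-np.radians(20)
        d=35*np.array([np.cos(m2),np.sin(m2)])-(p0 if k==0 else 35*np.array([np.cos(m),np.sin(m)])); print('  0 %.1f %.1f'%(-d[0],d[1]))
E
python3 -m handwheel '-1 0 -7.7 9.2 0 0 0;-1 0 -10.4 6 0 0 0;-1 0 -11.8 2.1 0 0 0'; python3 -c "
from h import *
phi()"
```

```text
clock: 17.3
eef_pos: [496.8, 68.2, 67.1]
tool_rot: [-0.446, 1.568, -0.112]
force: [-1.9, 2.4, 0.9]
width: 15.5
phi 95.4 r 34.8 z 67.1 F [-1.9  2.4  0.9] w 15.5 t 17.3 turn [0.008 0.002 0.001]
  0 -12.1 -0.8
  0 -11.1 -5.1
  0 -8.7 -8.5
  0 -5.2 -11.0
  0 -1.1 -12.1
  0 3.1 -11.8
```

```bash
python3 -m handwheel '-1 0 -12.1 -0.8 0.008 0 0;-1 0 -11.1 -5.1 0 0 0;-1 0 -8.7 -8.5 0 0 0;-1 0 -5.2 -11 0 0 0;-1 0 -1.1 -12.1 0 0 0'; python3 -c "
from h import *
phi()"
```

```text
clock: 17.8
eef_pos: [472.2, 19.6, 67.1]
tool_rot: [1.583, 1.564, 1.907]
force: [0.1, 12.1, -4.2]
width: 15.3
phi -6.9 r 35.2 z 67.1 F [ 0.1 12.1 -4.2] w 15.3 t 17.8 turn [-0.002 -0.    -0.007]
  0 3.7 -11.6
  0 7.3 -9.7
  0 10.2 -6.6
  0 11.8 -2.8
  0 12.1 1.5
  0 10.8 5.5
```

```bash
python3 -m handwheel '-1 0 3.7 -11.6 0 0 0;-1 0 7.3 -9.7 0 0 0;-1 0 10.2 -6.6 0 0 0;-1 0 11.8 -2.8 0 0 0'; python3 -c "
from h import *
phi()
w,im=snap('w19')
im=get_image('scene');cv2.imwrite('pics/s12.png',cv2.resize(cv2.convertScaleAbs(im[165:255,290:390],alpha=1.8),None,fx=6.6,fy=6.6,interpolation=2))
im=get_image('top');cv2.imwrite('pics/t12.png',cv2.resize(cv2.convertScaleAbs(im[140:220,280:380],alpha=1.8),None,fx=7,fy=7,interpolation=2))
"
```

```text
clock: 18.2
eef_pos: [436.0, 34.4, 67.0]
tool_rot: [-0.017, 1.563, 0.297]
force: [-0.9, -3.8, -0.8]
width: 15.2
phi -74.7 r 35.0 z 67.0 F [-0.9 -3.8 -0.8] w 15.2 t 18.2 turn [-0.013  0.008  0.   ]
  0 12.1 -1.1
  0 11.8 3.1
  0 10.0 6.9
  0 7.0 9.9
  0 3.2 11.7
  0 -1.0 12.1
```

View pics/s12.png

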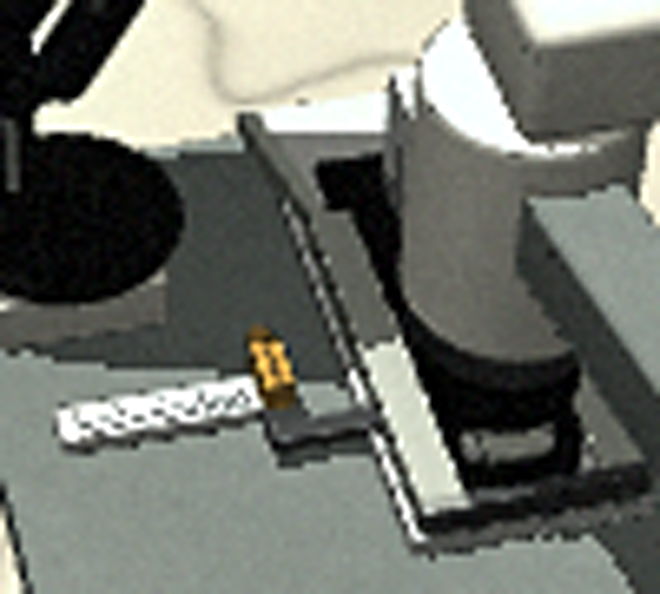

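View pics/t12.png

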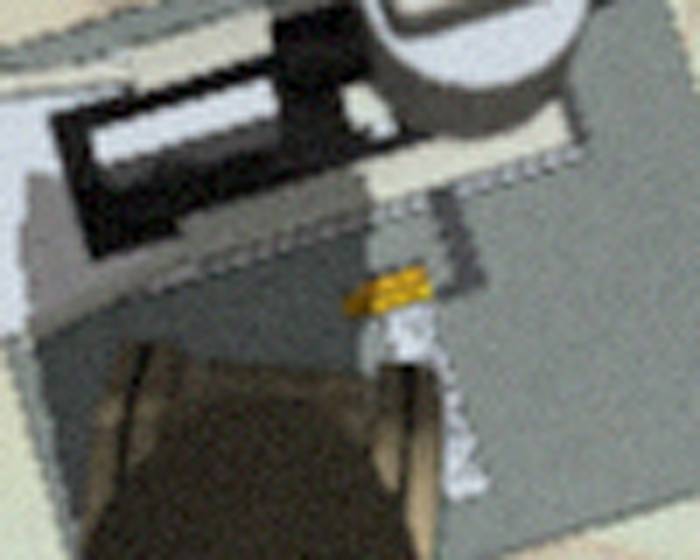

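View pics/w19.png

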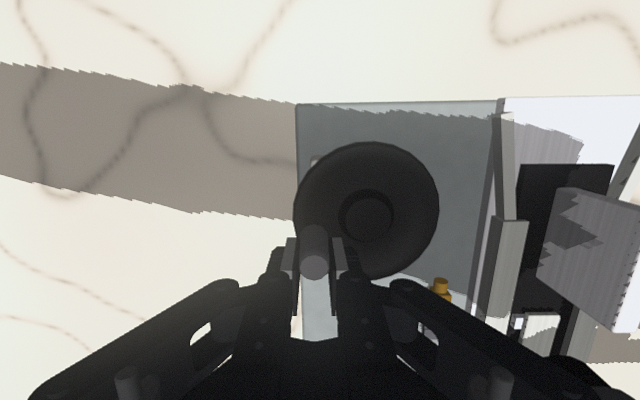

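```bash
python3 -m handwheel '-1 0 12.1 -1.1 -0.013 0.008 0;-1 0 11.8 3.1 0 0 0;-1 0 4.5 3.1 0 0 0;-1 0 0 0 0 0 0;0 0 0 0 0 0 0;0 0 0 0 0 0 0;0 0 0 0 0 0 0'; python3 -c "
from h import *
phi()
u,n=us();import pickle
w=pickle.load(open('w12.pkl','rb'));p=P('top')
# rider line mid: wrist w12y (503,478); top0 zoom t0zz (432,240)
a=(130+503/3.7,100+478/3.7);X,e=tri(w,a,p,(260+435/5.7,140+235/5.7));print(X,e,(X-M)@u,(X-M)@n)
todo([460,40,120],YS,0)"
```

```text
clock: 19.05
eef_pos: [433.3, 66.1, 67.5]
tool_rot: [0.497, 1.569, 0.827]
force: [0.1, -0.7, -0.1]
width: 42.6
phi -129.6 r 34.0 z 67.5 F [ 0.1 -0.7 -0.1] w 42.6 t 19.05 turn [ 0.004  0.001 -0.001]
  0 8.5 8.5
  0 4.2 11.4
  0 0.1 12.2
  0 -4.1 11.4
  0 -7.8 9.4
  0 -10.5 6.1
[551.12584871  -5.47146462  41.12642341] 0.043831754228406704 69.87160195696978 -60.78470209613424
t 19.05 pos [433.3  66.1  67.5] turn [ 0.004  0.001 -0.001] shift(cur axes) [-41.5 -33.4  16.9] (goal axes) [-41.5 -33.3  16.9] F [ 0.1 -0.7 -0.1] w 42.6
```

```bash
python3 -m handwheel '0 -40 0 0 0 0 0;0 -40 0 0 0 0 0;0 0 0 0 0 0 0'; python3 -c "
from h import *
u,n=us();X=M+5*u-60.8*n;X[2]=161;todo(X,YS,0)"
```

```text
clock: 19.35
eef_pos: [433.4, 65.7, 148.6]
tool_rot: [2.457, 1.569, 2.786]
force: [0.6, 0.4, -0.2]
width: 42.4
t 19.35 pos [433.4  65.7 148.6] turn [ 0.003 -0.002 -0.001] shift(cur axes) [ -1.6 -40.5  88.5] (goal axes) [ -1.4 -40.3  88.7] F [ 0.6  0.4 -0.2] w 42.4
```

```bash
python3 -m handwheel '0 0 -13 29 0 0 0;0 0 -13 29 0 0 0;0 0 -13 29 0 0 0;0 0 0 0 0 0 0;0 0 0 0 0 0 0'; python3 -c "
from h import *
u,n=us();X=M+5*u-60.8*n;X[2]=161;todo(X,YS,0)
w,im=snap('w20')
cv2.imwrite('pics/w20z.png',cv2.resize(im[200:340,240:390],None,fx=4.2,fy=4.2,interpolation=2))"
```

```text
clock: 19.85
eef_pos: [531.1, 56.9, 149.0]
tool_rot: [1.199, 1.568, 1.529]
force: [-1.2, -0.2, -0.8]
width: 43.1
t 19.85 pos [531.1  56.9 149. ] turn [ 0.003  0.001 -0.003] shift(cur axes) [-1.  -0.7 -1. ] (goal axes) [-1.  -0.7 -1. ] F [-1.2 -0.2 -0.8] w 43.1
```

View pics/w20z.png

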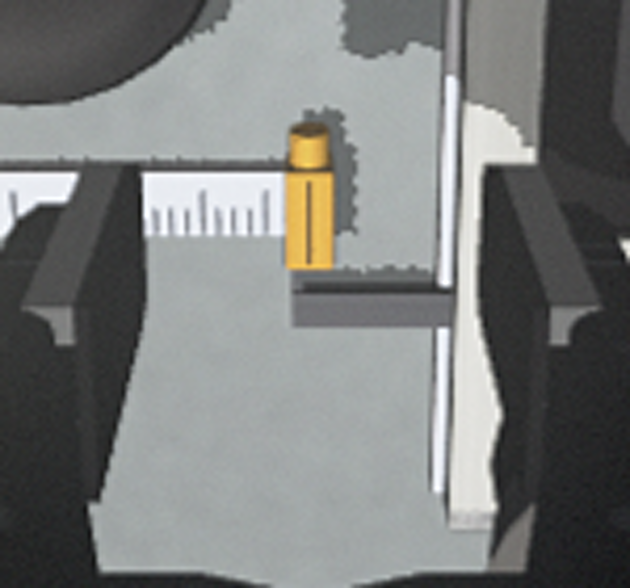

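View pics/w20.png

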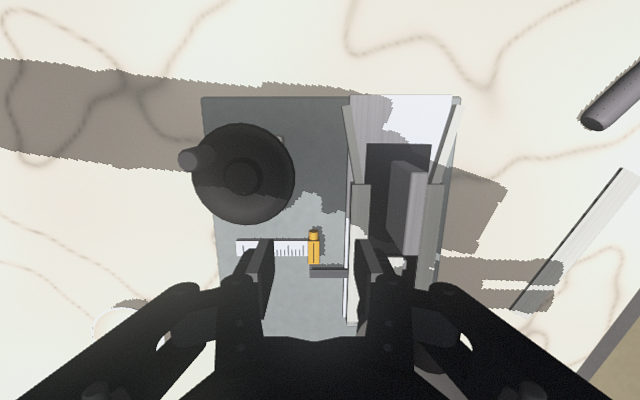

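```bash
python3 -m handwheel '0 0 13 -29 0 0 0;0 0 13 -29 0 0 0;0 0 13 -29 0 0 0;0 0 0 0 0 0 0;0 0 0 0 0 0 0'; python3 -c "
from h import *
w,im=snap('w21')
cv2.imwrite('pics/w21z.png',cv2.resize(im[150:340,220:400],None,fx=3.1,fy=3.1,interpolation=2))
todo([433.3,66.1,78.5],YS,0)"
```

```text
clock: 20.4
eef_pos: [427.9, 65.7, 147.9]
tool_rot: [2.089, 1.566, 2.419]
force: [0.7, 0.5, 1.1]
width: 42.9
t 20.45 pos [427.3  65.6 147.8] turn [ 0.004 -0.004 -0.004] shift(cur axes) [80.2 -1.8  6.1] (goal axes) [80.3 -1.4  5.8] F [-1.1  0.5  0.1] w 42.5
```

View pics/w21z.png

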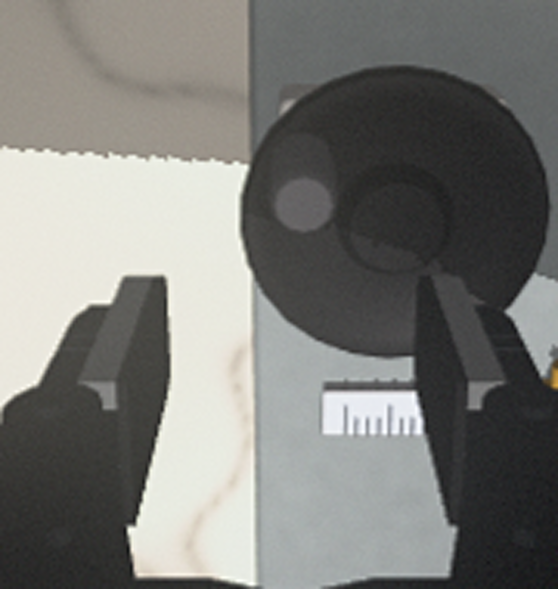

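```bash
python3 -m handwheel '0 0 -1.6 6 0 0 0;0 30 0 0 0 0 0;0 30 0 0 0 0 0;0 0 0 0 0 0 0'; python3 -c "
from h import *
todo([433.3,66.1,78.5],YS,0)
w,im=snap('w22')
cv2.imwrite('pics/w22z.png',cv2.resize(im[150:340,220:400],None,fx=3.1,fy=3.1,interpolation=2))"
```

```text
clock: 20.85
eef_pos: [440.7, 66.9, 87.2]
tool_rot: [0.422, 1.565, 0.752]
force: [-0.7, 0.3, 0.3]
width: 42.7
t 20.85 pos [440.7  66.9  87.2] turn [ 0.003  0.006 -0.003] shift(cur axes) [19.6  1.6 -7.4] (goal axes) [19.7  1.6 -7.3] F [-0.7  0.3  0.3] w 42.7
```

View pics/w22z.png

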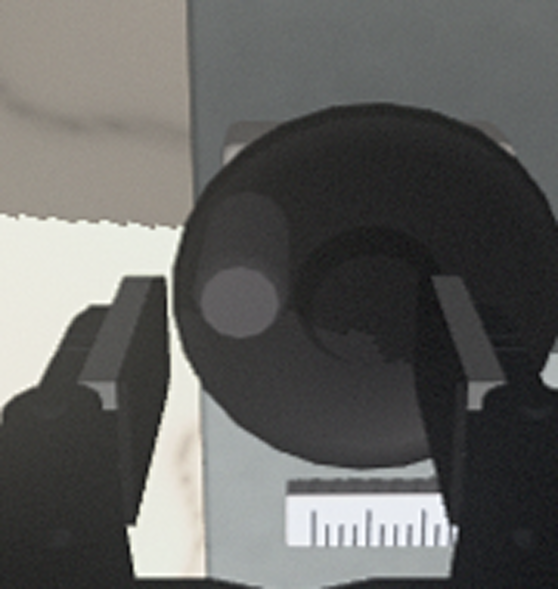

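```bash
python3 -c "
from h import *
import pickle
w=pickle.load(open('w22.pkl','rb'));X=plane(w,297.4,247.4,101);print(X);u,n=us();d=X[:2]-HUB;print(np.degrees(np.arctan2(d@n[:2],d@u[:2])),np.linalg.norm(d))
todo([X[0],X[1],78.5],YS,0)"
```

```text
[431.30797424  64.60379775 101.        ]
-126.17020810725766 35.32128433186665
t 20.9 pos [441.6  66.9  88.5] turn [ 0.003  0.008 -0.002] shift(cur axes) [ 20.9   1.1 -10.7] (goal axes) [ 21.    1.1 -10.5] F [ 0.2 -0.2  0.4] w 42.4
```

```bash
python3 -m handwheel '0 0 1 -10.5 0 0 0;0 10 0 0 0 0 0;0 10 0 0 0 0 0;0 0 0 0 0 0 0'; python3 -c "
from h import *
todo([431.3,64.6,78.5],YS,0)
w,im=snap('w23')
cv2.imwrite('pics/w23z.png',cv2.resize(im[150:340,220:400],None,fx=3.1,fy=3.1,interpolation=2))"
```

```text
clock: 21.3
eef_pos: [433.8, 64.5, 70.0]
tool_rot: [0.085, 1.557, 0.414]
force: [-0.3, 0.4, 0.3]
width: 42.8
t 21.3 pos [433.8  64.5  70. ] turn [ 0.003  0.014 -0.001] shift(cur axes) [ 2.4  0.9 -2.4] (goal axes) [ 2.5  0.9 -2.4] F [-0.3  0.4  0.3] w 42.8
```

View pics/w23z.png

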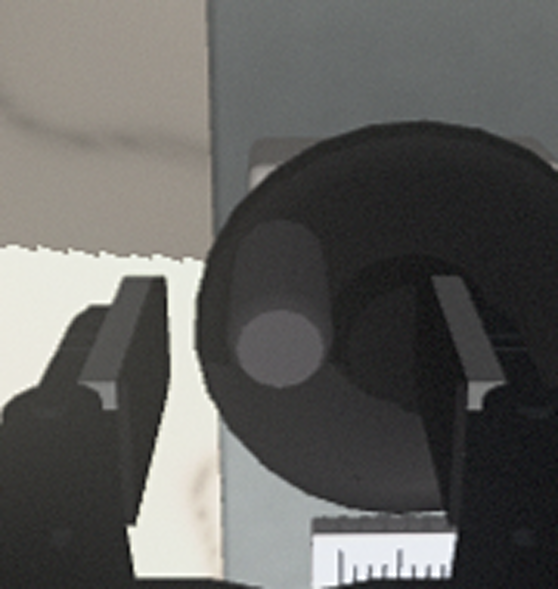

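```bash
python3 -m handwheel '-0.3 2.5 1 -2.4 0 0.014 0;-0.3 0 0 0 0 0 0;-0.5 0 0 0 0 0 0;-0.7 0 0 0 0 0 0;-0.7 0 0 0 0 0 0;-1 0 0 0 0 0 0;-1 0 0 0 0 0 0'; python3 -c "
from h import *
phi()"
```

```text
clock: 22.05
eef_pos: [431.6, 65.0, 68.4]
tool_rot: [1.631, 1.57, 1.96]
force: [0.6, -0.8, -0.4]
width: 15.1
phi -126.9 r 35.2 z 68.4 F [ 0.6 -0.8 -0.4] w 15.1 t 22.05 turn [ 0.003 -0.    -0.001]
  0 8.2 9.0
  0 4.8 11.2
  0 0.7 12.1
  0 -3.5 11.6
  0 -7.3 9.7
  0 -10.2 6.6
```

```bash
python3 -m handwheel '-1 0 8.2 9 0 0 0;-1 0 4.8 11.2 0 0 0;-1 0 0.8 6 0 0 0;-1 0 0 0 0 0 0'; python3 -c "
from h import *
phi()
w,im=snap('w24')
cv2.imwrite('pics/w24z.png',cv2.resize(im[150:350,220:400],None,fx=3,fy=3,interpolation=2))"
```

```text
clock: 22.45
eef_pos: [452.5, 86.6, 68.4]
tool_rot: [3.137, 1.568, -2.818]
force: [-0.5, -3.0, 2.0]
width: 14.8
phi -177.7 r 34.9 z 68.4 F [-0.5 -3.   2. ] w 14.8 t 22.45 turn [ 0.002 -0.003 -0.   ]
  0 -1.6 12.0
  0 -5.6 10.8
  0 -9.0 8.2
  0 -11.2 4.6
  0 -12.1 0.5
  0 -11.6 -3.7
```

View pics/w24z.png

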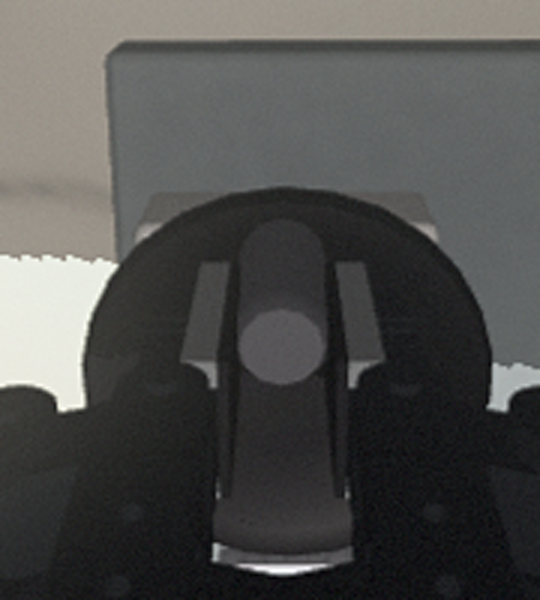

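Turned about 51°. Release, rise and look from straight over the rider.

```bash
python3 -m handwheel '-0.5 0 0 0 0 0 0;0 0 0 0 0 0 0;0 0 0 0 0 0 0;0 0 0 0 0 0 0;0 -20 0 0 0 0 0;0 -35 0 0 0 0 0;0 -30 0 0 0 0 0;0 0 0 0 0 0 0'; python3 -c "
from h import *
phi()
u,n=us();X=M+5*u-60.8*n;X[2]=161;todo(X,YS,0)"
```

```text
clock: 23.3
eef_pos: [452.5, 88.4, 155.5]
tool_rot: [2.466, 1.567, 2.795]
force: [-0.3, 0.3, -0.7]
width: 42.6
phi -178.6 r 36.6 z 155.5 F [-0.3  0.3 -0.7] w 42.6 t 23.3 turn [ 0.003 -0.003 -0.003]
  0 -3.4 12.1
  0 -5.8 10.7
  0 -9.1 8.0
  0 -11.3 4.4
  0 -12.2 0.3
  0 -11.5 -3.9
t 23.3 pos [452.5  88.4 155.5] turn [ 0.003 -0.003 -0.003] shift(cur axes) [  5.1 -55.8  63.2] (goal axes) [  5.5 -55.6  63.4] F [-0.3  0.3 -0.7] w 42.6
```

```bash
python3 -m handwheel '0 0 -27 31 0 0 0;0 0 -27 31 0 0 0;0 0 0 0 0 0 0;0 0 0 0 0 0 0'; python3 -c "
from h import *
u,n=us();X=M+5*u-60.8*n;X[2]=161;todo(X,YS,0)
w,im=snap('w25')
cv2.imwrite('pics/w25z.png',cv2.resize(im[200:340,240:390],None,fx=4.2,fy=4.2,interpolation=2))"
```

```text
clock: 23.7
eef_pos: [528.6, 57.8, 153.9]
tool_rot: [2.332, 1.564, 2.664]
force: [-0.4, 1.1, 0.1]
width: 42.7
t 23.7 pos [528.6  57.8 153.9] turn [ 0.005 -0.005 -0.005] shift(cur axes) [ 3.8 -2.3  1.1] (goal axes) [ 3.9 -2.3  1.1] F [-0.4  1.1  0.1] w 42.7
```

View pics/w25z.png

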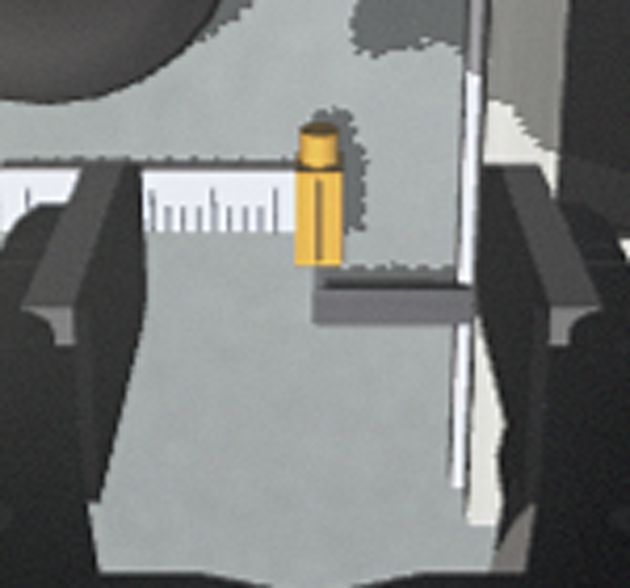

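```bash
python3 -c "
from h import *
im=cv2.imread('pics/w25.png')[235:285,295:360]
cv2.imwrite('pics/w25y.png',cv2.resize(cv2.convertScaleAbs(im,alpha=1.5),None,fx=12,fy=12,interpolation=2))
w,im=snap('w26');im=im[235:285,295:360]
cv2.imwrite('pics/w26y.png',cv2.resize(cv2.convertScaleAbs(im,alpha=1.5),None,fx=12,fy=12,interpolation=2))"
```

```text
(no output)
```

View pics/w26y.png

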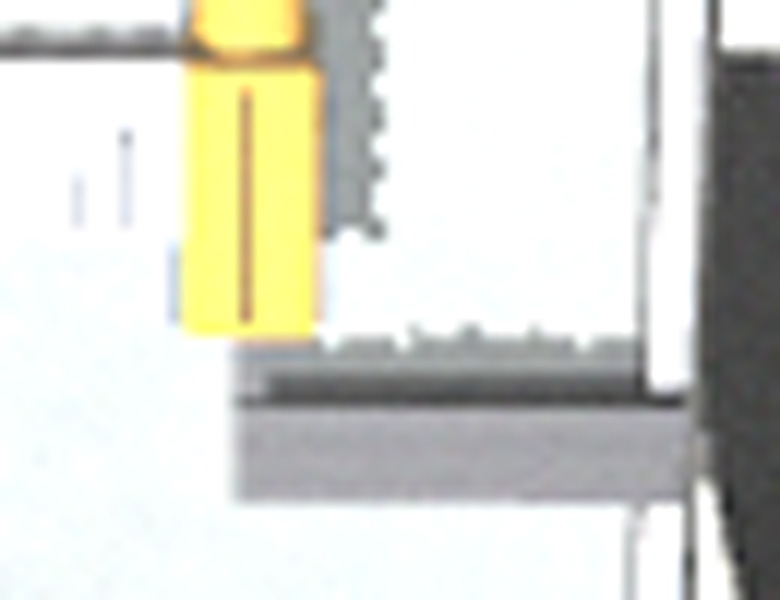

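```bash
python3 -m handwheel '0 0 30 0 0 0 0;0 -20 10 30 0 0 0;0 -20 0 30 0 0 0;0 0 0 0 0 0 0;0 0 0 0 0 0 0;0 0 0 0 0 0 0'; python3 -c "
from h import *
w,im=snap('w27')
s=get_image('scene');cv2.imwrite('pics/s13.png',s)
t=get_image('top');cv2.imwrite('pics/t13.png',t);t0=cv2.imread('pics/top0.png')
d=cv2.absdiff(t,t0).max(2)
for k,(x0,y0,x1,y1) in dict(dish=(385,228,422,264),jar=(448,230,485,268),tweez=(186,105,214,168)).items(): print(k,d[y0:y1,x0:x1].mean(),np.percentile(d[y0:y1,x0:x1],99))
"
```

```text
clock: 24.4
eef_pos: [562.6, 118.9, 191.1]
tool_rot: [2.701, 1.55, 3.037]
force: [-0.2, 0.5, 0.2]
width: 42.9
dish 12.135885885885886 18.0
jar 10.730440967283073 18.0
tweez 11.84920634920635 18.0
```

View pics/w27.png

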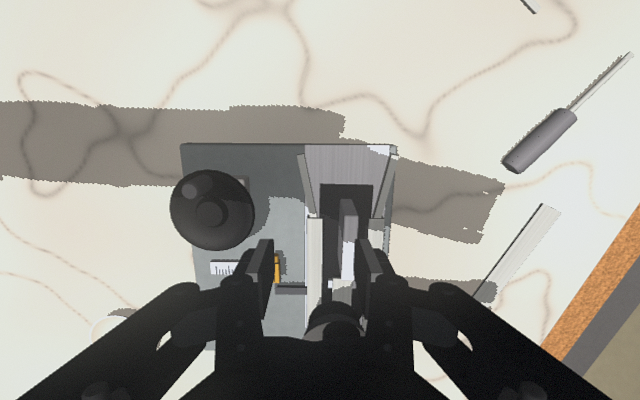

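View pics/s13.png

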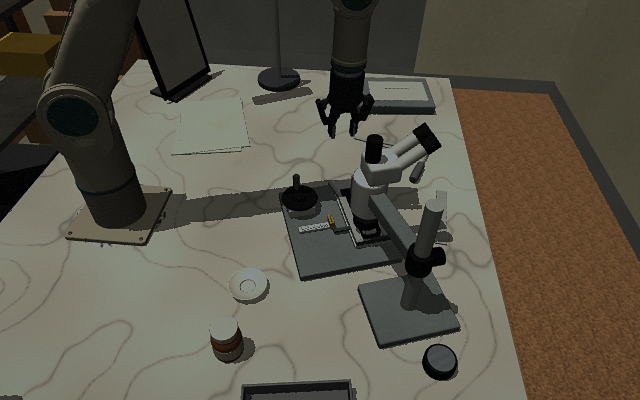

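```bash
python3 -c "
from h import *
im=cv2.imread('pics/w27.png')[135:235,280:420]
cv2.imwrite('pics/w27z.png',cv2.resize(cv2.convertScaleAbs(im,alpha=1.4),None,fx=5.7,fy=5.7,interpolation=2))"
```

```text
(no output)
```

View pics/w27z.png

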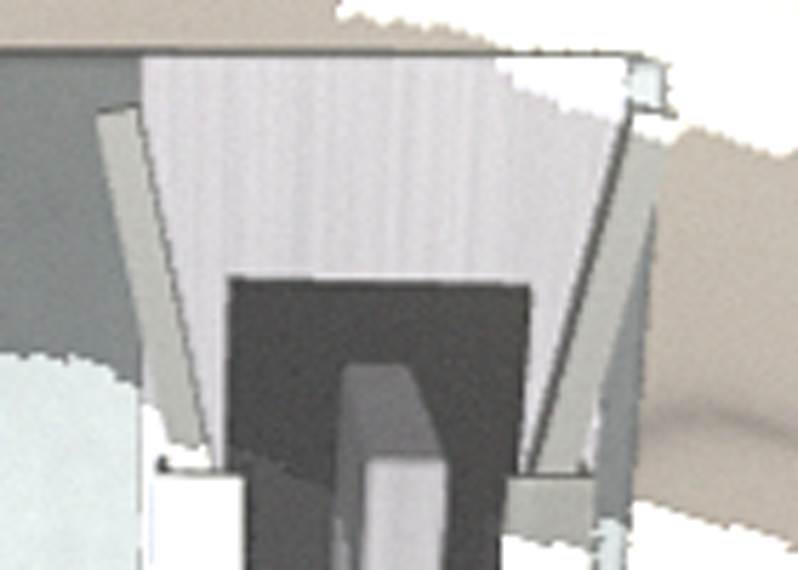

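```bash
python3 -c "
from h import *;import pickle
w=pickle.load(open('w27.pkl','rb'));u,n=us()
f=lambda x,y,z:((plane(w,280+x/5.7,135+y/5.7,z)-M)@u).round(1)
print('rear',f(230,279,36),f(528,286,36),'lip',f(158,473,44),f(590,474,44),'apron',f(145,56,30),f(490,56,30))"
```

```text
rear -43.0 -42.4 lip -5.1 -6.3 apron -85.7 -86.4
```

```bash
python3 -c "
from h import *
s=ctrl.read_state();print(s['clock'],s['force'],abs(s['qd']).max())
print(ctrl.finish_job())"
```

```text
24.55 [ 0.12840215 -0.09046319  0.65003795] 0.010156612316864017
the job is handed in; nothing more can be done
None
```

I slid the carrier in under the lips and the objective until it met the stop. I then turned the handwheel clockwise by its crank grip until the pointer stood at the rider, and handed the job in at about 24.6 s of the 64 s allowed.

**Carrier:** It was stopped by about 15–20 N and did not move under further pushes. My last picture shows its rear edge 37 mm before the lips; the dimensions give 37 mm when it is fully home. That position is about 5 mm short of what the top camera had suggested, but the wrist camera and the contact agreed with each other.

**Pointer:** Viewed from nearly straight above the rider, the pointer's middle is about 0.3 mm (up to 0.45 mm) past the rider's line towards +y. I left it there rather than grip the crank again.

**Surroundings:** The dish, jar and tweezers look unmoved in the top picture, and the microscope looks untouched. The gripper is clear of everything.

**Failed on the way:**
- **First grasp of the rib:** it was too shallow. It rolled the carrier slightly and shifted it a few millimetres on the desk before I let it down flat again. It did not tip over.
- **First grasp of the crank:** it closed just above the grip, because the fingertips appeared to sit higher than I expected from the description. I took both grasps again, lower, and they held.

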